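# Release a meter's battery tray with a pin tool

## Task

Take the slim pin tool from the wooden rack and press down the recessed release button in the battery tray of the meter that lies face down in the bench cradle. Keep the button held down with the pin while you push the tray out with it, all the way to its stop, then stand the pin tool back in the same rack hole and let go.

Things in the scene. Friction and masses are not known exactly. Their poses are not given: they have to be found in the camera images.
- pin_tool: Loose tool, about 0.12 kg, upright in a 30 mm hole of a fixed wooden rack, top 58 mm high; holes 80 mm apart. Origin: the pin's lower tip (13 mm above the bench in the rack), z up the tool. From the tip: steel pin 8 mm dia., 45 long; guard disc 50 mm dia. at 45-51, resting on the rack; round black handle 22 mm dia., straight at 51-107, domed to 114. Others: thick square or T handles.
- release_well (a point): Mouth centre of the 24 x 24 mm well in the black battery tray of a fixed grey meter (200 x 96 mm); the mouth is 40 mm above the bench, level with the meter's top. Moves with the tray. 14 mm down lies the aluminium button, 21 mm dia. x: level, the way the tray slides out, past the end where two cells lie; z up. The pin pushes the tray by the well's wall.
- release (a joint): Travel (m) of the spring button at the bottom of the well: 0 up, 0.006 fully down. About 1 N to start, 5 N at the bottom; springs back up when let go. The tray is locked until it is down more than 0.0035.
- tray (a joint): How far (m) the battery tray has slid out: 0 home and locked, 0.055 at its outer stop. Sliding takes 1 to 2 N; it stays where it is left.
Not all that is in view belongs to the job. Leave any purple look-alike of the pin_tool alone.

How it is judged:
On the way, in this order (a step that is already met when the one before it is completed fails the run):
1. the release button is pressed down, past its catch (3.3 mm), by the pin in the well (value of joint release above 0.0033 m and z of pin_tool in the frame of release_well below -0.012 m and horizontal distance between pin_tool and release_well below 0.018 m), for 0.1 s.
2. the tray has been pushed out more than 20 mm while the pin in the well still holds the button down at least 2.5 mm (value of joint tray above 0.02 m and value of joint release above 0.0025 m and z of pin_tool in the frame of release_well below -0.012 m and horizontal distance between pin_tool and release_well below 0.018 m), for 0.1 s.
At the end, for the whole second after the job is handed in: The tray is out at its stop (more than 45 of 55 mm), and the pin tool stands upright (within 10 degrees) and at rest in its own rack hole, within 18 mm of where it started (value of joint tray above 0.045 m and distance of pin_tool from where it was at the start of the episode below 0.018 m and angle between pin_tool's own z axis and vertical below 0.17 rad and linear speed of pin_tool below 0.02 m/s); the robot touches nothing.
It also fails if it takes over 64 s, if anything falls off the work surface, if the arm or the gripper's body presses on something with over 40 N, if the wrist force passes 120 N, or if a joint passes its speed limit or range.

## Robot

A 7-joint arm with a two-finger parallel gripper is mounted at the origin on the work surface. World frame = base frame: x ahead of the robot, y to its left, z up, the work surface at z = 0. Lengths are in m, angles in rad, forces in N, time in s.
With the tool pointing down it reaches from about 0.4 to 0.85 m from the base axis. Payload 10.4 kg.
Tool frame: the origin (TCP) lies where the fingers leave the gripper's body, on its centre line; the fingertips stand 70 mm ahead of it and the grasp point (between the pads) lies r.grip_depth ahead of it (r.grip_depth is the distance from the TCP to the grasp point, in m); z points along the fingers, y is the direction in which the jaws open and shut (so a half turn about z gives the same grasp; the last joint's range is limited). The gripper opens to 87 mm and grips with 3 to 60 N. Pads are 19 mm wide; open, the fingers measure 117 mm over their backs; the gripper's body (75 mm by 190 mm) begins 51 mm behind the grasp point.
Start: joints at [1.293, 0.332, -0.065, 1.46, 0.022, 1.35, -0.088], TCP at [0.158, -0.605, 0.292] pointing down, gripper open.
Joint ranges: [-2.6, 2.6], [-0.5, 2.12], [-1.47, 1.34], [0.16, 2.42], [-1.27, 4.41], [0.06, 2.06], [-2.6, 2.6]. Speed limits (rad/s): [2.22, 2.22, 2.79, 2.79, 3.14, 3.14, 3.14].

## Interface

Orientations are given as a unit quaternion [x, y, z, w].
In Python, from bench import monitor, viewer, workorder, nets, r gives the robot as it stands.
- The arm moves only by the tool drive_tool, never from a script. Its argument "plan" is a list of rows, each an object of numbers: "rx", "ry", "rz": the turn, a rotation vector about the tool's x, y, z in units of 360 degrees (1.0 is 360 degrees); "x", "y", "z": the shift along the tool's x, y, z in units of 1000 mm (1.0 is 1000 mm); "fingers": the opening, from 0 (shut) to 1 (fully open). In form: [{"rx": .., "ry": .., "rz": .., "x": .., "y": .., "z": .., "fingers": ..}, ...]. A call has 1 to 12 rows; each row is the pose to reach, as a shift and turn from the pose commanded when the call began, along the tool's axes at that moment, turning the shorter way round; what a row does not reach only later rows make up. A row lasts 1/8 s, in which the tool goes at most 62.5 mm and 10.7 degrees, less where a joint would pass 70% of its speed; a pose out of reach is approached as far as the arm can. A call with a number of a shift or a turn outside -1 to 1 is refused whole. A call with a gripper value outside its range is refused whole. The fingers move at their own pace and stop on an object; "squeeze" is the grip in N (left out, the last holds). Time passes only in rows, so rows that repeat a pose let the fingers close. It gives the time, the measured TCP pose, the force and the opening at its end, in the units of the state.
- monitor.read_state(): the state, without advancing time (a new reading comes with each control period).
- viewer.camera(name): name is "scene" or "top" or "wrist"; returns a dict with "color" (384x512x3 uint8, red, green, blue), "depth" (384x512 float32, m along the optical axis (not along the pixel's ray), 0 where there is no reading), "camera_matrix" (3x3 intrinsics, pixels), "D" ([k1, k2, p1, p2, k3] as OpenCV has them; the pictures are not rectified), "xyz" and "rotation" of the camera in the world. Camera axes: x right, y down, z forward; pixel columns grow to the right and rows downward; lengths in m; the calibration is good to about 2 mm. A picture is of the moment at which its call begins.
- workorder.close_job(): hands the job in, once; it reports no verdict.
Trained networks look in the newest picture that a camera, given by its name, has taken for a name from the list of things; names that differ only in an ending like _2 or _b are one class to them, and where a whole thing is asked for, a point or a joint stands for the part that bears it (a point fixed in the world has none). Each returns a list of dicts, best first, with "confidence" (0 to 1); they miss things now and then, are a little off and sometimes report something else, mostly with a low value. They report only what shows in the picture. A call takes as long as a camera call. They do not tell look-alikes from the thing itself.
- nets.find_in(label, camera): "centre" ([x, y, z] in m, in world coordinates, good to about 4 mm: the middle of the surface that is visible of it).
- nets.regions_of(label, camera): "region" (384x512 bool, what is visible of it).
The state is a dict: "time": time; "joint_positions": joint angles; "joint_vel": joint speeds; "joint_torque": joint torques, N m; "ee_pos": TCP position; "eef_rot": TCP orientation; "ft_force": force on the tool from outside, world axes, zero at the start; "torque": the same for the moment, N m; "width": finger opening in m.
Only numpy, scipy, OpenCV 4.12 (cv2) and the standard library are available. Lean on these libraries where they do the work, as an engineer would, in place of code of your own. Each camera call takes 0.05 s, during which the arm holds its last target.

## Working session

There is one attempt and no reset: what is moved stays moved. The work goes in short steps, Python scripts to look and compute and a tool call to move; the robot and the scene stay as the last step left them, time stands still between calls to the robot, and variables do not carry over. Pictures are saved under pics/ and viewed, and the job is handed in when it is done.

Besides the shell and the picture viewer there is one more tool, called by a JSON object that holds its "name" and its "arguments". drive_tool: Moves the arm, as the interface text tells. Its arguments: {"type":"object","properties":{"plan":{"type":"array","items":{"type":"object","properties":{"rx":{"type":"number","minimum":-1,"maximum":1},"ry":{"type":"number","minimum":-1,"maximum":1},"rz":{"type":"number","minimum":-1,"maximum":1},"x":{"type":"number","minimum":-1,"maximum":1},"y":{"type":"number","minimum":-1,"maximum":1},"z":{"type":"number","minimum":-1,"maximum":1},"fingers":{"type":"number"}}}},"squeeze":{"type":"number"}},"required":["plan"]}

```bash
mkdir -p pics; cat > h.py <<'E'
import numpy as np, cv2, sys
from scipy.spatial.transform import Rotation as R
from bench import monitor, viewer, workorder, nets, r
def px2w(c,u,v,d=None,z=None):
    K=np.array(c["camera_matrix"]);D=np.array(c["D"])
    n=cv2.undistortPoints(np.array([[[u,v]]],float),K,D)[0,0]
    ray=np.array([n[0],n[1],1.0])
    Rm=np.array(c["rotation"]); 
    if Rm.shape!=(3,3): Rm=R.from_quat(Rm).as_matrix()
    w=Rm@ray; p=np.array(c["xyz"])
    if z is not None: return p+w*(z-p[2])/w[2]
    if d is None: d=c["depth"][int(round(v)),int(round(u))]
    return p+w*d
def save(c,n,box=None,s=1):
    im=c["color"]
    if box: im=im[box[1]:box[3],box[0]:box[2]]
    im=cv2.resize(im,None,fx=s,fy=s,interpolation=cv2.INTER_CUBIC)
    cv2.imwrite("pics/"+n,im[:,:,::-1])
E
python3 - <<'E'
from h import *
print(r.grip_depth, monitor.read_state())
for n in ["scene","top","wrist"]:
    c=viewer.camera(n); save(c,n+"0.png",s=1.5); print(n,c["xyz"],c["rotation"])
    for l in ["pin_tool","release_well","release","tray"]:
        try: print(l,[(np.round(q["centre"],3).tolist(),round(q["confidence"],2)) for q in nets.find_in(l,n)])
        except Exception as e: print(l,e)
E
```

```text
0.051 {'time': 0.0, 'joint_positions': array([ 1.29341349,  0.3328568 , -0.06467111,  1.4609453 ,  0.02161959,
        1.34990223, -0.08851968]), 'joint_vel': array([-0.00049917, -0.00170214, -0.00125721, -0.00029088, -0.00043114,
       -0.00070292, -0.00106005]), 'joint_torque': array([-6.14491728e-04, -6.23266840e+01,  2.39275920e-02, -3.89900672e+01,
       -6.14430942e-02,  3.98861559e-02,  2.03876684e-04]), 'ee_pos': array([ 0.15742579, -0.60454829,  0.29146132]), 'eef_rot': array([ 9.91897805e-01,  1.27036382e-01, -1.36831783e-04, -6.94594902e-04]), 'ft_force': array([-0.55657291,  0.54314187, -0.46302297]), 'torque': array([ 0.06313932, -0.03838025,  0.03207369]), 'width': 0.08724629105760945}
scene [ 1.32324805 -0.1542192   0.61648664] [ 0.70573453  0.53890311 -0.26953891 -0.37265399]
pin_tool [([0.581, 0.088, 0.054], 0.89), ([0.65, 0.205, 0.074], 0.83), ([0.718, 0.34, 0.062], 0.67)]
release_well [([0.606, -0.099, 0.037], 0.61)]
release []
tray [([0.612, -0.106, 0.041], 0.87)]
top [0.48007289 0.08534251 0.82892054] [ 0.70829709 -0.7035001   0.03501339 -0.04665733]
pin_tool [([0.631, 0.207, 0.064], 0.8), ([0.57, 0.092, 0.049], 0.76), ([0.699, 0.341, 0.051], 0.75)]
release_well [([0.596, -0.096, 0.039], 0.79), ([0.575, -0.088, 0.022], 0.62)]
release [([0.578, -0.086, 0.024], 0.41)]
tray [([0.593, -0.096, 0.035], 0.72)]
wrist [ 0.23777856 -0.58432616  0.38479935] [ 0.78207797 -0.60446513 -0.09303993  0.1196642 ]
pin_tool []
release_well []
release []
tray []
```

View pics/scene0.png

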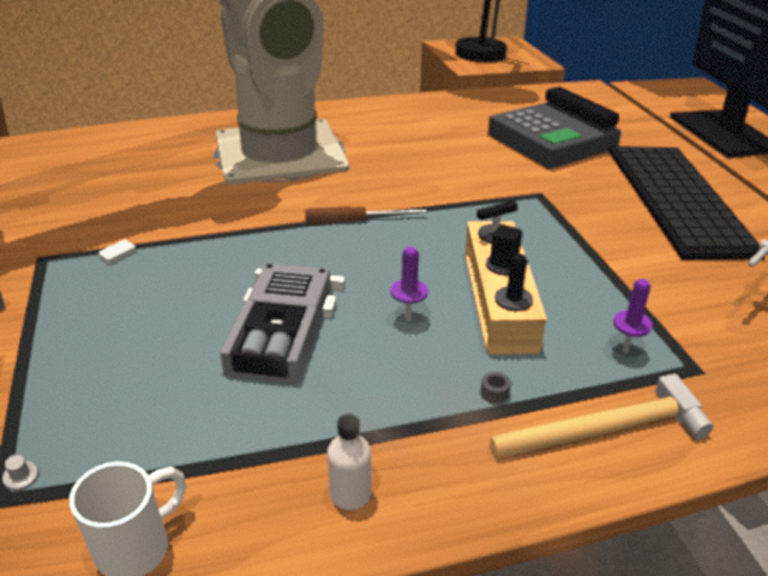

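View pics/top0.png

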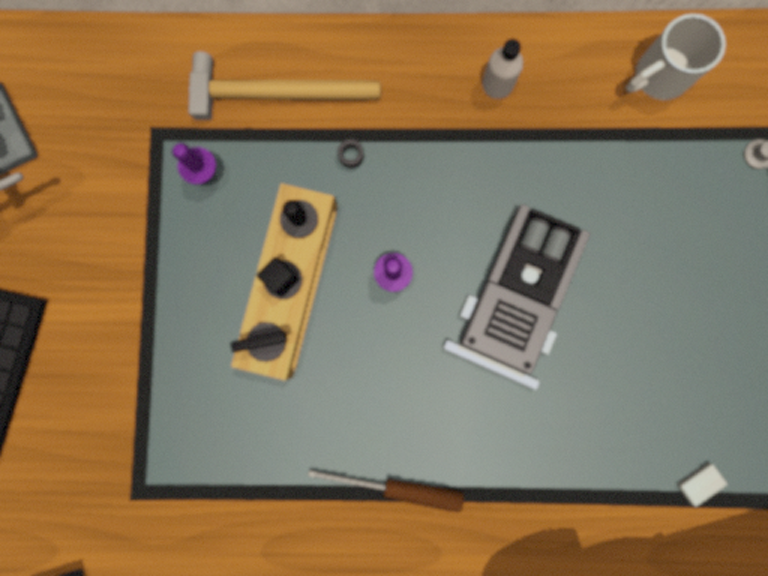

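The scene picture shows the rack at about (505,290) and the meter at (280,320), both at 768 px width. In the top picture, the candidates are:
- the round black handle at (295,215)
- the square handle at (278,278)
- the T handle at (262,342)
- purple look-alikes at (195,160) and (393,270)

By the description I choose the round black one at (295,215), and I'll check it in a close crop.

```bash
python3 - <<'E'
from h import *
t=viewer.camera("top"); s=viewer.camera("scene")
a=cv2.resize(t["color"][115:260,150:235],None,fx=4,fy=4,interpolation=cv2.INTER_CUBIC)
b=cv2.resize(t["color"][130:265,290:400],None,fx=4,fy=4,interpolation=cv2.INTER_CUBIC)
h=580
f=lambda i:cv2.copyMakeBorder(i,0,h-i.shape[0],0,0,cv2.BORDER_CONSTANT)
cv2.imwrite("pics/crop1.png",np.hstack([f(a)[:,:340],f(b)])[:,:,::-1])
nets_=[]
for l,cn,c in [("pin_tool","top",t),("pin_tool","scene",s),("release_well","top",t),("tray","top",t)]:
    for q in nets.regions_of(l,cn):
        m=q["region"]; ys,xs=np.nonzero(m); print(l,cn,round(q["confidence"],2),xs.min(),xs.max(),ys.min(),ys.max(),m.sum())
# point cloud of top camera
H,W=t["depth"].shape
K=np.array(t["camera_matrix"])
uv=np.stack(np.meshgrid(np.arange(W),np.arange(H)),-1).reshape(-1,1,2).astype(float)
n=cv2.undistortPoints(uv,K,np.array(t["D"]))[:,0]
P=(np.c_[n,np.ones(len(n))]*t["depth"].reshape(-1,1))@R.from_quat(t["rotation"]).as_matrix().T+t["xyz"]
P=P.reshape(H,W,3); np.save("topP.npy",P)
# rack top
m=(abs(P[...,2]-0.058)<.006); m[:, :150]=0; m[:,235:]=0; m[:115]=0;m[260:]=0
hsv=cv2.cvtColor(t["color"],cv2.COLOR_RGB2HSV); m&=(hsv[...,1]>100)&(hsv[...,2]>100)
rect=cv2.minAreaRect((P[m][:,:2]*1000).astype(np.float32)); print("rack",rect, P[m][:,2].mean(), cv2.boxPoints(rect))
# handle top: pixels higher than .09 near
for (x0,x1,y0,y1) in [(180,215,125,165)]:
    Q=P[y0:y1,x0:x1].reshape(-1,3)
    for lo,hi in [(.06,.075),(.08,.1),(.1,.118),(.118,.135)]:
        k=Q[(Q[:,2]>lo)&(Q[:,2]<hi)]; print(lo,len(k),k.mean(0).round(4),k.min(0).round(3),k.max(0).round(3))
# meter
m=(P[...,2]>.032)&(P[...,2]<.048); m[:, :295]=0; m[:,400:]=0; m[:130]=0;m[255:]=0
mm=m.astype(np.uint8); nl,lab,st,ce=cv2.connectedComponentsWithStats(mm); print(st)
for i in range(1,nl):
    if st[i,4]>200:
        k=P[lab==i]; print(cv2.minAreaRect((k[:,:2]*1000).astype(np.float32)),k[:,2].mean())
E
```

```text
pin_tool top 0.74 115 143 95 122 533
pin_tool top 0.65 249 274 169 194 527
pin_tool top 0.62 185 211 132 158 570
pin_tool scene 0.88 261 284 165 212 589
pin_tool scene 0.62 330 355 169 207 596
pin_tool scene 0.6 410 433 187 226 546
release_well top 0.95 332 386 139 202 2036
tray top 0.81 333 385 139 201 1994
rack ((561.9674072265625, 228.5843048095703), (70.26876831054688, 239.28916931152344), 76.66175079345703) 0.05960259588594331 [[437.44476 221.99957]
 [670.2791  166.79575]
 [686.49005 235.16904]
 [453.6557  290.37286]]
0.06 647 [0.6369 0.2092 0.0636] [0.604 0.181 0.06 ] [0.68  0.246 0.074]
0.08 31 [0.6326 0.205  0.0903] [0.629 0.199 0.08 ] [0.647 0.215 0.1  ]
0.1 31 [0.6332 0.205  0.1088] [0.629 0.199 0.1  ] [0.644 0.217 0.117]
0.118 120 [0.6382 0.2091 0.1256] [0.629 0.2   0.118] [0.65  0.22  0.131]
[[     0      0    512    384 191908]
 [   308    136     86    113   4698]
 [   345    162      1      1      1]
 [   376    171      1      1      1]]
((555.2095336914062, -81.94586181640625), (95.73661041259766, 199.8277130126953), 66.57219696044922) 0.04124557288054366
```

View pics/crop1.png

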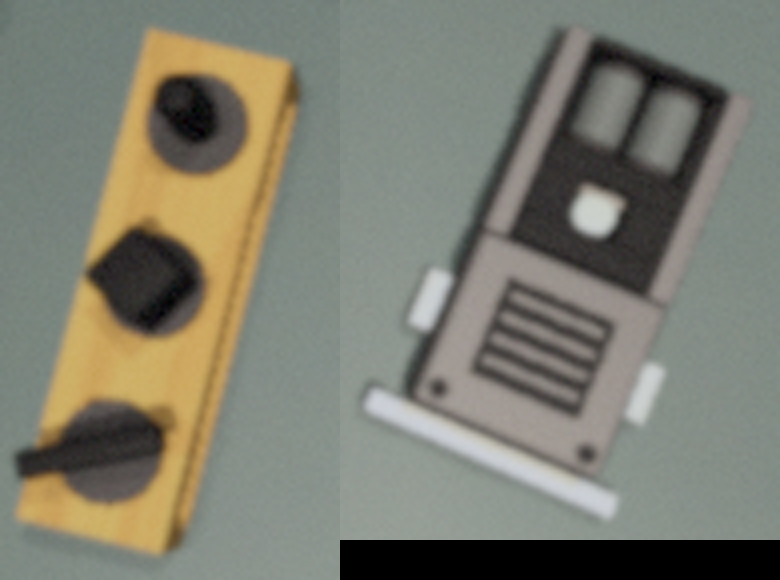

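The crops show the round-handled tool standing alone at the rack's far end, at crop (195,115). The square and T handles are separate. The meter's button is at crop (595,212), with the cells toward the upper right. Next I'll compute the well and the first move.

```bash
cat >> h.py <<'E'
def todelta(xyz,yaw_y,st=None):
    """target TCP pos, pointing down, tool y axis at yaw_y deg -> shift (m, tool axes), rotvec turns"""
    st=st or monitor.read_state()
    R0=R.from_quat(st["eef_rot"]); a=np.radians(yaw_y)
    y=np.array([np.cos(a),np.sin(a),0]); z=np.array([0,0,-1.]); x=np.cross(y,z)
    R1=R.from_matrix(np.c_[x,y,z])
    d=R0.inv().apply(np.array(xyz)-st["ee_pos"]); rv=(R0.inv()*R1).as_rotvec()/(2*np.pi)
    return d.round(4),rv.round(5)
E
python3 - <<'E'
from h import *
t=viewer.camera("top")
P=np.load("topP.npy")
ax=np.array([np.cos(np.radians(-23.43)),np.sin(np.radians(-23.43))]); pr=np.array([-ax[1],ax[0]])
C=np.array([.5552,-.0819])
b=px2w(t,353.75,183,z=.026); print("button",b,"depth",px2w(t,354,183),"along/across",(b[:2]-C)@ax,(b[:2]-C)@pr)
im=t["color"].astype(int).sum(2)
# bright pixels of button
m=np.zeros(im.shape,bool); m[170:198,340:368]=im[170:198,340:368]>420
ys,xs=np.nonzero(m); print(xs.min(),xs.max(),ys.min(),ys.max(),len(xs))
q=np.array([px2w(t,u,v,z=.026)[:2] for u,v in zip(xs,ys)]); print(q.mean(0),((q-C)@ax).min(),((q-C)@ax).max(),((q-C)@pr).min(),((q-C)@pr).max())
# low-depth region around
low=(P[...,2]<.032); low[:170]=0;low[198:]=0;low[:,:340]=0;low[:,368:]=0
k=P[low]; print("low",len(k),k.mean(0),((k[:,:2]-C)@ax).min(),((k[:,:2]-C)@ax).max(),((k[:,:2]-C)@pr).min(),((k[:,:2]-C)@pr).max())
for l in nets.find_in("release","top"): print(l)
# T and square handle heights
for n,(x0,x1,y0,y1) in dict(sq=(170,205,165,200),T=(150,195,215,245)).items(): print(n,P[y0:y1,x0:x1,2].max())
print(todelta([.638,.209,.30],76.7))
E
```

```text
button [ 0.57349913 -0.09113753  0.026     ] depth [ 0.57329315 -0.09122849  0.02779481] along/across 0.02046340684059274 -0.0011996108177078242
340 359 177 197 111
[ 0.5721405  -0.08854855] -0.015831403033216375 0.030600463059205017 -0.010261281600515083 0.01351220902894369
low 143 [ 0.5732761  -0.09089347  0.02683534] -0.008072495038497204 0.032910409194716043 -0.012709512049361783 0.033552745270237
{'centre': [0.5755, -0.0857, 0.0232], 'confidence': 0.43}
sq 0.8289205418481957
T 0.8289205418481957
(array([ 0.6701, -0.6664, -0.0077]), array([ 1.000e-05,  1.000e-05, -4.225e-01]))
```

{"name": "drive_tool", "arguments": {"plan": [{"x": 0.67, "y": -0.666, "z": -0.008, "rz": -0.4225, "fingers": 1}, {"x": 0.67, "y": -0.666, "z": -0.008, "rz": -0.4225, "fingers": 1}, {"x": 0.67, "y": -0.666, "z": -0.008, "rz": -0.4225, "fingers": 1}, {"x": 0.67, "y": -0.666, "z": -0.008, "rz": -0.4225, "fingers": 1}, {"x": 0.67, "y": -0.666, "z": -0.008, "rz": -0.4225, "fingers": 1}, {"x": 0.67, "y": -0.666, "z": -0.008, "rz": -0.4225, "fingers": 1}, {"x": 0.67, "y": -0.666, "z": -0.008, "rz": -0.4225, "fingers": 1}, {"x": 0.67, "y": -0.666, "z": -0.008, "rz": -0.4225, "fingers": 1}, {"x": 0.67, "y": -0.666, "z": -0.008, "rz": -0.4225, "fingers": 1}, {"x": 0.67, "y": -0.666, "z": -0.008, "rz": -0.4225, "fingers": 1}, {"x": 0.67, "y": -0.666, "z": -0.008, "rz": -0.4225, "fingers": 1}, {"x": 0.67, "y": -0.666, "z": -0.008, "rz": -0.4225, "fingers": 1}]}}

```text
validation failed for argument at $.pl...
```

```bash
python3 - <<'E'
from h import *
s=monitor.read_state(); print(s["time"],s["ee_pos"],s["joint_positions"],todelta([.638,.209,.30],76.7))
E
```

```text
1.15 [ 0.15756598 -0.6048243   0.29225718] [ 1.29338451  0.33223335 -0.06471222  1.46009485  0.02159764  1.34992457
 -0.08850704] (array([ 0.6701, -0.6664, -0.0077]), array([ 1.000e-05,  1.000e-05, -4.225e-01]))
```

The drive tool refused the plan without moving anything. I'll send fully specified rows, starting with a short probe.

{"name": "drive_tool", "arguments": {"plan": [{"rx": 0.0, "ry": 0.0, "rz": -0.4225, "x": 0.67, "y": -0.666, "z": -0.008, "fingers": 1.0}]}}

```text
time: 1.27
ee_pos: [0.1866, -0.5527, 0.2917]
eef_rot: [0.976, 0.218, -0.001, -0.0]
ft_force: [0.3, -0.1, 0.7]
width: 0.0874
```

```bash
python3 - <<'E'
from h import *
print(todelta([.638,.209,.30],76.7))
E
```

```text
(array([ 0.7324, -0.4974, -0.009 ]), array([-3.2000e-04, -4.0000e-05, -3.9314e-01]))
```

{"name": "drive_tool", "arguments": {"plan": [{"rx": 0.0, "ry": 0.0, "rz": -0.3931, "x": 0.732, "y": -0.497, "z": -0.009, "fingers": 1.0}, {"rx": 0.0, "ry": 0.0, "rz": -0.3931, "x": 0.732, "y": -0.497, "z": -0.009, "fingers": 1.0}, {"rx": 0.0, "ry": 0.0, "rz": -0.3931, "x": 0.732, "y": -0.497, "z": -0.009, "fingers": 1.0}, {"rx": 0.0, "ry": 0.0, "rz": -0.3931, "x": 0.732, "y": -0.497, "z": -0.009, "fingers": 1.0}, {"rx": 0.0, "ry": 0.0, "rz": -0.3931, "x": 0.732, "y": -0.497, "z": -0.009, "fingers": 1.0}, {"rx": 0.0, "ry": 0.0, "rz": -0.3931, "x": 0.732, "y": -0.497, "z": -0.009, "fingers": 1.0}, {"rx": 0.0, "ry": 0.0, "rz": -0.3931, "x": 0.732, "y": -0.497, "z": -0.009, "fingers": 1.0}, {"rx": 0.0, "ry": 0.0, "rz": -0.3931, "x": 0.732, "y": -0.497, "z": -0.009, "fingers": 1.0}]}}

```text
time: 2.28
ee_pos: [0.4436, -0.1184, 0.2983]
eef_rot: [0.562, 0.827, -0.0, 0.001]
ft_force: [0.0, -1.1, 0.1]
width: 0.087
```

```bash
python3 - <<'E'
from h import *
c=viewer.camera("wrist"); save(c,"w1.png",s=1.5)
s=monitor.read_state(); print(s["time"],s["ee_pos"],s["joint_positions"],todelta([.638,.209,.30],76.7))
E
```

```text
2.325 [ 0.44690746 -0.11029842  0.29875441] [ 0.80150866 -0.00738804 -0.64483113  1.83666878 -0.00692172  1.30784319
  0.55437224] (array([ 2.209e-01,  2.994e-01, -1.000e-04]), array([ 0.00057,  0.00023, -0.15005]))
```

View pics/w1.png

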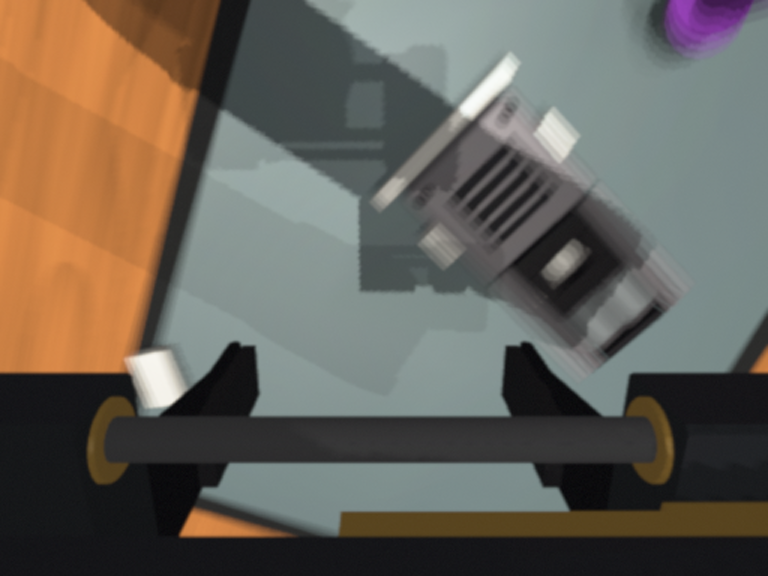

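The wrist picture is motion-blurred. It shows the meter at (560,260) with the fingers below it. I'll continue to the rack.

```bash
python3 - <<'E'
from h import *
print(todelta([.638,.209,.30],76.7))
E
```

```text
(array([ 2.209e-01,  2.994e-01, -1.000e-04]), array([ 0.00057,  0.00023, -0.15005]))
```

{"name": "drive_tool", "arguments": {"plan": [{"rx": 0.0, "ry": 0.0, "rz": -0.15, "x": 0.221, "y": 0.299, "z": 0.0, "fingers": 1.0}, {"rx": 0.0, "ry": 0.0, "rz": -0.15, "x": 0.221, "y": 0.299, "z": 0.0, "fingers": 1.0}, {"rx": 0.0, "ry": 0.0, "rz": -0.15, "x": 0.221, "y": 0.299, "z": 0.0, "fingers": 1.0}, {"rx": 0.0, "ry": 0.0, "rz": -0.15, "x": 0.221, "y": 0.299, "z": 0.0, "fingers": 1.0}, {"rx": 0.0, "ry": 0.0, "rz": -0.15, "x": 0.221, "y": 0.299, "z": 0.0, "fingers": 1.0}, {"rx": 0.0, "ry": 0.0, "rz": -0.15, "x": 0.221, "y": 0.299, "z": 0.0, "fingers": 1.0}, {"rx": 0.0, "ry": 0.0, "rz": -0.15, "x": 0.221, "y": 0.299, "z": 0.0, "fingers": 1.0}, {"rx": 0.0, "ry": 0.0, "rz": -0.15, "x": 0.221, "y": 0.299, "z": 0.0, "fingers": 1.0}, {"rx": 0.0, "ry": 0.0, "rz": -0.15, "x": 0.221, "y": 0.299, "z": 0.0, "fingers": 1.0}]}}

```text
time: 3.45
ee_pos: [0.6415, 0.1925, 0.2983]
eef_rot: [0.129, 0.992, -0.001, 0.0]
ft_force: [1.1, -0.9, -0.7]
width: 0.0874
```

```bash
python3 - <<'E'
from h import *
c=viewer.camera("wrist"); save(c,"w2.png",s=1.5)
for l in nets.find_in("pin_tool","wrist"): print(l)
P=px2w
s=monitor.read_state(); print(s["time"],s["ee_pos"],s["joint_positions"],todelta([.638,.209,.30],76.7))
E
```

```text
{'centre': [0.7045, 0.3391, 0.0539], 'confidence': 0.81}
{'centre': [0.6319, 0.2138, 0.0662], 'confidence': 0.79}
{'centre': [0.5776, 0.1006, 0.0517], 'confidence': 0.6}
3.55 [0.64151291 0.19269104 0.29844587] [ 0.20162918  0.56390703 -0.85601442  1.2834022   0.41898274  1.47390043
  0.69839519] (array([ 0.0076,  0.0149, -0.0016]), array([-0.0001 ,  0.0002 , -0.00428]))
```

View pics/w2.png

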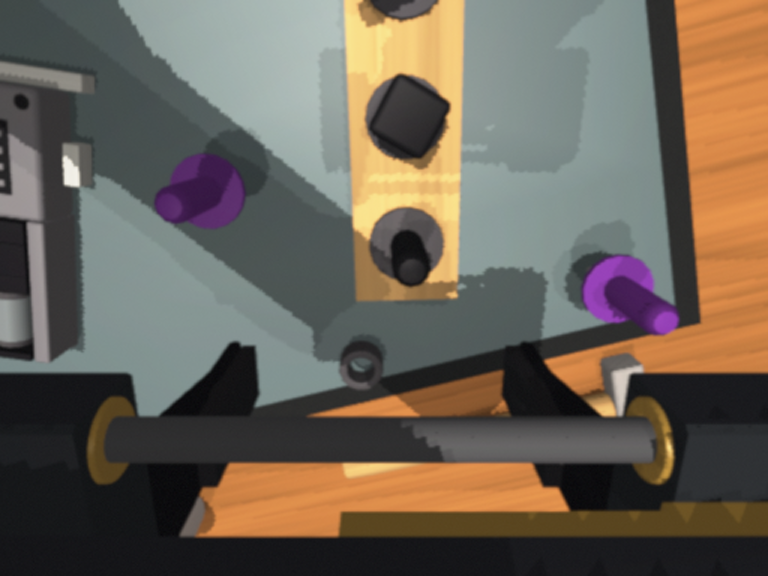

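The wrist picture shows the round black tool at (410,265) on its guard disc at (406,243), at the rack's end. The square handle is at (408,117), 80 mm away. I'll measure the axis from the guard disc and the dome.

```bash
python3 - <<'E'
from h import *
c=viewer.camera("wrist"); 
save(c,"w2c.png",(230,120,310,200),7)
H,W=c["depth"].shape
K=np.array(c["camera_matrix"])
uv=np.stack(np.meshgrid(np.arange(W),np.arange(H)),-1).reshape(-1,1,2).astype(float)
n=cv2.undistortPoints(uv,K,np.array(c["D"]))[:,0]
P=(np.c_[n,np.ones(len(n))]*c["depth"].reshape(-1,1))@R.from_quat(c["rotation"]).as_matrix().T+c["xyz"]
P=P.reshape(H,W,3)
Q=P[130:200,240:305].reshape(-1,3); col=c["color"][130:200,240:305].reshape(-1,3).astype(int)
Q=Q[(abs(Q[:,0]-.638)<.045)&(abs(Q[:,1]-.209)<.045)]
for lo,hi in [(.05,.061),(.061,.068),(.08,.1),(.1,.115),(.115,.122),(.122,.135)]:
    k=Q[(Q[:,2]>lo)&(Q[:,2]<hi)]
    if len(k): print(lo,len(k),k.mean(0).round(4),k.min(0).round(4),k.max(0).round(4))
k=Q[(Q[:,2]>.061)&(Q[:,2]<.068)][:,:2]; print(cv2.minEnclosingCircle((k*1000).astype(np.float32)))
k=Q[(Q[:,2]>.115)][:,:2]; print(cv2.minEnclosingCircle((k*1000).astype(np.float32)), Q[:,2].max())
# rack rect
m=(abs(P[...,2]-.058)<.005); hsv=cv2.cvtColor(c["color"],cv2.COLOR_RGB2HSV); m&=(hsv[...,1]>80)&(hsv[...,2]>120); m[:,:225]=0;m[:,320:]=0;m[205:]=0
print(cv2.boxPoints(cv2.minAreaRect((P[m][:,:2]*1000).astype(np.float32))))
E
```

```text
0.05 2519 [0.6433 0.2122 0.058 ] [0.6004 0.171  0.0556] [0.6828 0.2506 0.0609]
0.061 1192 [0.633  0.2115 0.0641] [0.6142 0.1867 0.0611] [0.6601 0.2358 0.0679]
0.08 103 [0.6304 0.2118 0.0898] [0.6283 0.2017 0.0801] [0.6366 0.2217 0.1   ]
0.1 95 [0.6306 0.2116 0.1073] [0.6282 0.2012 0.1   ] [0.6373 0.2219 0.1144]
0.115 144 [0.6354 0.2109 0.1198] [0.6281 0.2004 0.1151] [0.6498 0.2218 0.122 ]
0.122 396 [0.638  0.2111 0.1252] [0.6286 0.2017 0.122 ] [0.6487 0.2203 0.128 ]
((638.950439453125, 211.0969696044922), 24.954631805419922)
((639.0046997070312, 211.05465698242188), 10.888751983642578) 0.12798324151163032
[[488.54584 211.2597 ]
 [670.13544 167.74677]
 [686.4819  235.9642 ]
 [504.89227 279.47714]]
```

View pics/w2c.png

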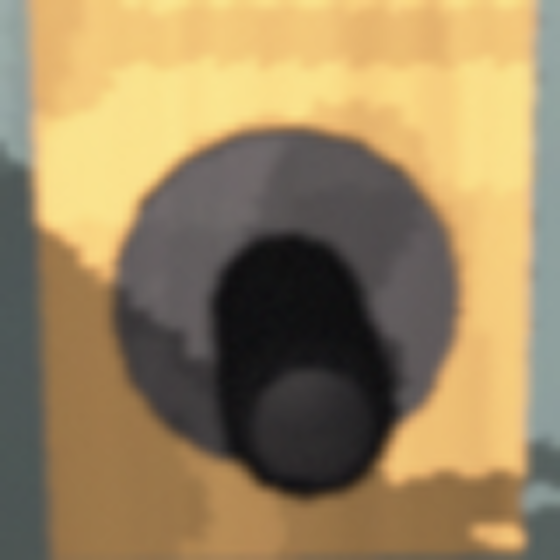

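The crop confirms the round black handle, axis at (0.639, 0.211). The radii come out at 25 and 11 mm, matching the disc and handle. I'll grasp with the TCP at z = 0.143.

```bash
python3 - <<'E'
from h import *
print(todelta([.639,.211,.21],76.7),todelta([.639,.211,.143],76.7))
E
```

```text
(array([0.0071, 0.0169, 0.0884]), array([-8.00e-05,  1.80e-04, -4.23e-03])) (array([0.0072, 0.0169, 0.1554]), array([-8.00e-05,  1.80e-04, -4.23e-03]))
```

{"name": "drive_tool", "arguments": {"plan": [{"rx": 0.0, "ry": 0.0, "rz": -0.0042, "x": 0.007, "y": 0.017, "z": 0.0, "fingers": 1.0}, {"rx": 0.0, "ry": 0.0, "rz": -0.0042, "x": 0.007, "y": 0.017, "z": 0.04, "fingers": 1.0}, {"rx": 0.0, "ry": 0.0, "rz": -0.0042, "x": 0.007, "y": 0.017, "z": 0.075, "fingers": 1.0}, {"rx": 0.0, "ry": 0.0, "rz": -0.0042, "x": 0.007, "y": 0.017, "z": 0.085, "fingers": 1.0}, {"rx": 0.0, "ry": 0.0, "rz": -0.0042, "x": 0.007, "y": 0.017, "z": 0.085, "fingers": 1.0}]}}

```text
time: 4.22
ee_pos: [0.6387, 0.2132, 0.2132]
eef_rot: [0.114, 0.993, 0.0, -0.0]
ft_force: [0.1, 0.2, -0.3]
width: 0.0871
```

```bash
python3 - <<'E'
from h import *
print(todelta([.639,.211,.143],76.7),monitor.read_state()["joint_vel"].round(3))
E
```

```text
(array([-0.0008, -0.0021,  0.0702]), array([ 4.0e-05, -3.0e-05,  4.2e-04])) [ 0.002 -0.018 -0.011 -0.028 -0.003  0.008  0.004]
```

{"name": "drive_tool", "arguments": {"plan": [{"rx": 0.0, "ry": 0.0, "rz": 0.0, "x": -0.001, "y": -0.002, "z": 0.025, "fingers": 1.0}, {"rx": 0.0, "ry": 0.0, "rz": 0.0, "x": -0.001, "y": -0.002, "z": 0.055, "fingers": 1.0}, {"rx": 0.0, "ry": 0.0, "rz": 0.0, "x": -0.001, "y": -0.002, "z": 0.07, "fingers": 1.0}, {"rx": 0.0, "ry": 0.0, "rz": 0.0, "x": -0.001, "y": -0.002, "z": 0.07, "fingers": 1.0}, {"rx": 0.0, "ry": 0.0, "rz": 0.0, "x": -0.001, "y": -0.002, "z": 0.07, "fingers": 1.0}]}}

```text
time: 4.85
ee_pos: [0.64, 0.2109, 0.1445]
eef_rot: [0.115, 0.993, 0.0, 0.001]
ft_force: [0.2, 0.2, -1.0]
width: 0.0874
```

```bash
python3 - <<'E'
from h import *
print(todelta([.639,.211,.143],76.7),monitor.read_state()["joint_vel"].round(3))
E
```

```text
(array([ 0.001 , -0.0001,  0.0015]), array([0.00019, 0.00027, 0.00028])) [ 0.    -0.004 -0.001  0.002  0.002 -0.004 -0.002]
```

Positioned. Closing the fingers with 30 N.

{"name": "drive_tool", "arguments": {"plan": [{"rx": 0.0, "ry": 0.0, "rz": 0.0, "x": 0.0, "y": 0.0, "z": 0.001, "fingers": 0.0}, {"rx": 0.0, "ry": 0.0, "rz": 0.0, "x": 0.0, "y": 0.0, "z": 0.001, "fingers": 0.0}, {"rx": 0.0, "ry": 0.0, "rz": 0.0, "x": 0.0, "y": 0.0, "z": 0.001, "fingers": 0.0}, {"rx": 0.0, "ry": 0.0, "rz": 0.0, "x": 0.0, "y": 0.0, "z": 0.001, "fingers": 0.0}, {"rx": 0.0, "ry": 0.0, "rz": 0.0, "x": 0.0, "y": 0.0, "z": 0.001, "fingers": 0.0}, {"rx": 0.0, "ry": 0.0, "rz": 0.0, "x": 0.0, "y": 0.0, "z": 0.001, "fingers": 0.0}, {"rx": 0.0, "ry": 0.0, "rz": 0.0, "x": 0.0, "y": 0.0, "z": 0.001, "fingers": 0.0}, {"rx": 0.0, "ry": 0.0, "rz": 0.0, "x": 0.0, "y": 0.0, "z": 0.001, "fingers": 0.0}], "squeeze": 35}}

```text
time: 5.85
ee_pos: [0.6394, 0.2104, 0.1418]
eef_rot: [0.115, 0.993, -0.0, 0.0]
ft_force: [0.4, -0.1, -0.7]
width: 0.0212
```

```bash
python3 - <<'E'
from h import *
s=monitor.read_state(); print(s["ee_pos"],s["eef_rot"],s["ft_force"],s["width"])
E
```

```text
[0.6394177  0.21035909 0.14183281] [ 1.14987940e-01  9.93366888e-01 -5.56610896e-06  5.93960336e-06] [ 0.43239429 -0.14374957 -0.66199502] 0.021242038952532516
```

Gripped: the width of 21 mm fits the 22 mm handle. Lifting straight up 140 mm.

{"name": "drive_tool", "arguments": {"plan": [{"rx": 0.0, "ry": 0.0, "rz": 0.0, "x": 0.0, "y": 0.0, "z": -0.02, "fingers": 0.0}, {"rx": 0.0, "ry": 0.0, "rz": 0.0, "x": 0.0, "y": 0.0, "z": -0.05, "fingers": 0.0}, {"rx": 0.0, "ry": 0.0, "rz": 0.0, "x": 0.0, "y": 0.0, "z": -0.09, "fingers": 0.0}, {"rx": 0.0, "ry": 0.0, "rz": 0.0, "x": 0.0, "y": 0.0, "z": -0.125, "fingers": 0.0}, {"rx": 0.0, "ry": 0.0, "rz": 0.0, "x": 0.0, "y": 0.0, "z": -0.14, "fingers": 0.0}, {"rx": 0.0, "ry": 0.0, "rz": 0.0, "x": 0.0, "y": 0.0, "z": -0.14, "fingers": 0.0}, {"rx": 0.0, "ry": 0.0, "rz": 0.0, "x": 0.0, "y": 0.0, "z": -0.14, "fingers": 0.0}]}}

```text
time: 6.72
ee_pos: [0.6391, 0.21, 0.2803]
eef_rot: [0.115, 0.993, -0.001, -0.001]
ft_force: [0.0, -0.8, -0.9]
width: 0.0212
```

```bash
python3 - <<'E'
from h import *
c=viewer.camera("scene"); save(c,"s3.png",s=1.5)
s=monitor.read_state(); print(s["ee_pos"],s["eef_rot"],s["ft_force"],s["width"],todelta([.56,-.06,.28],-23.4))
E
```

```text
[0.63901819 0.20998514 0.28014638] [ 1.14940146e-01  9.93371692e-01 -6.06962418e-04 -1.03740979e-03] [ 1.55058532 -0.21086501 -2.26576522] 0.02128532579988435 (array([ 0.0153, -0.2809,  0.0006]), array([-4.4000e-04, -2.0000e-05,  2.7833e-01]))
```

View pics/s3.png

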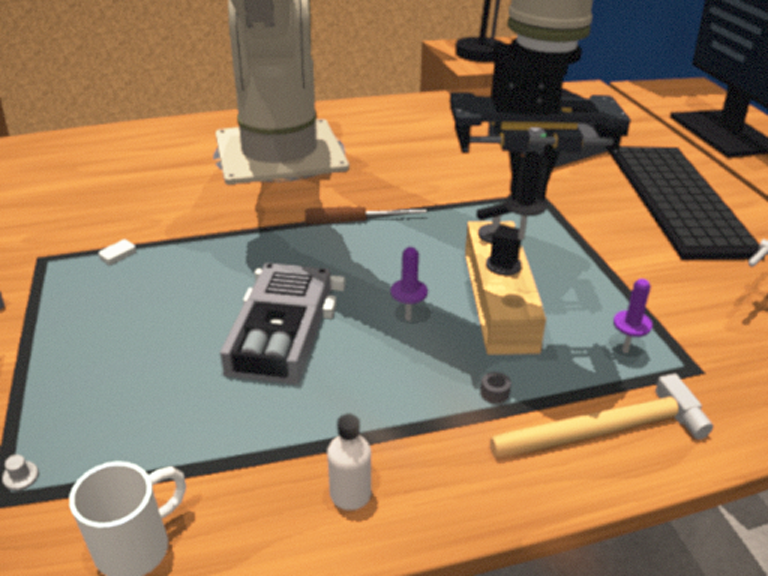

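The scene picture shows the tool hanging upright from the gripper, pin tip at about (523,240), and the rack hole empty at (515,300). Next I move over to the meter and turn the jaw axis onto the tray's slide axis.

{"name": "drive_tool", "arguments": {"plan": [{"rx": 0.0, "ry": 0.0, "rz": 0.0278, "x": 0.002, "y": -0.03, "z": 0.0, "fingers": 0.0}, {"rx": 0.0, "ry": 0.0, "rz": 0.0556, "x": 0.003, "y": -0.06, "z": 0.0, "fingers": 0.0}, {"rx": 0.0, "ry": 0.0, "rz": 0.0835, "x": 0.005, "y": -0.09, "z": 0.0, "fingers": 0.0}, {"rx": 0.0, "ry": 0.0, "rz": 0.111, "x": 0.006, "y": -0.12, "z": 0.0, "fingers": 0.0}, {"rx": 0.0, "ry": 0.0, "rz": 0.139, "x": 0.008, "y": -0.15, "z": 0.0, "fingers": 0.0}, {"rx": 0.0, "ry": 0.0, "rz": 0.167, "x": 0.009, "y": -0.18, "z": 0.0, "fingers": 0.0}, {"rx": 0.0, "ry": 0.0, "rz": 0.195, "x": 0.011, "y": -0.21, "z": 0.0, "fingers": 0.0}, {"rx": 0.0, "ry": 0.0, "rz": 0.223, "x": 0.012, "y": -0.24, "z": 0.0, "fingers": 0.0}, {"rx": 0.0, "ry": 0.0, "rz": 0.25, "x": 0.014, "y": -0.27, "z": 0.0, "fingers": 0.0}, {"rx": 0.0, "ry": 0.0, "rz": 0.278, "x": 0.015, "y": -0.281, "z": 0.0, "fingers": 0.0}, {"rx": 0.0, "ry": 0.0, "rz": 0.278, "x": 0.015, "y": -0.281, "z": 0.0, "fingers": 0.0}, {"rx": 0.0, "ry": 0.0, "rz": 0.278, "x": 0.015, "y": -0.281, "z": 0.0, "fingers": 0.0}]}}

```text
time: 8.28
ee_pos: [0.5606, -0.0589, 0.2813]
eef_rot: [0.834, 0.552, -0.0, -0.0]
ft_force: [-0.1, -0.3, -1.3]
width: 0.0211
```

```bash
python3 - <<'E'
from h import *
c=viewer.camera("wrist"); save(c,"w4.png",s=1.5)
for l in ["release_well","release"]: print(l,[(q["centre"],round(q["confidence"],2)) for q in nets.find_in(l,"wrist")])
s=monitor.read_state(); print(s["time"],s["ee_pos"],s["joint_positions"],s["joint_vel"].round(2),s["width"],todelta([.574,-.09,.28],-23.4))
E
```

```text
release_well [([0.6056, -0.0925, 0.0375], 0.69)]
release [([0.5719, -0.0884, 0.0265], 0.74)]
8.425 [ 0.56071718 -0.05894597  0.28163997] [ 0.50154444  0.25203355 -0.55966006  1.61771237  0.13708023  1.31161019
 -0.48230269] [ 0.   -0.    0.   -0.    0.    0.   -0.01] 0.021145664445625642 (array([-0.0234,  0.0244,  0.0016]), array([-6.0e-05, -3.0e-05,  8.4e-04]))
```

View pics/w4.png

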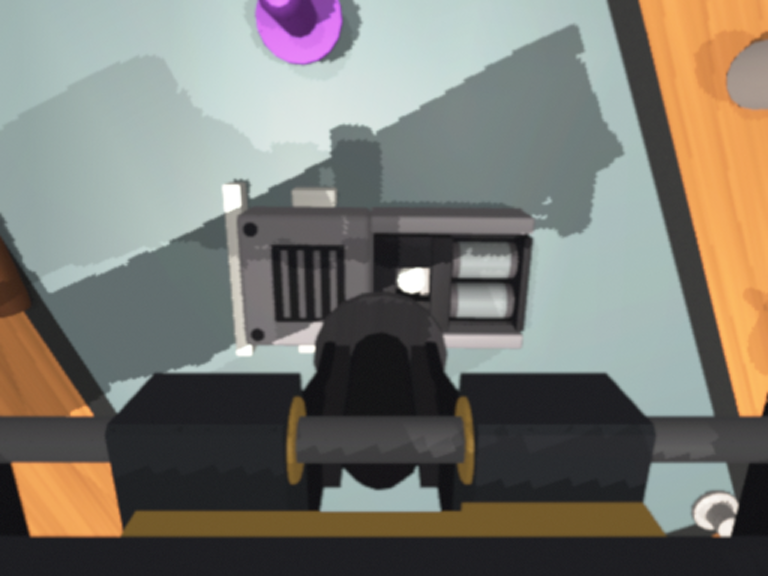

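The wrist picture shows the meter now lined up with the image. The bright button in its well is at (414,281), partly hidden by the guard disc at (380,345). I'll measure it in a crop.

```bash
python3 - <<'E'
from h import *
c=viewer.camera("wrist"); save(c,"w4c.png",(225,130,365,240),5.5)
H,W=c["depth"].shape
K=np.array(c["camera_matrix"])
uv=np.stack(np.meshgrid(np.arange(W),np.arange(H)),-1).reshape(-1,1,2).astype(float)
n=cv2.undistortPoints(uv,K,np.array(c["D"]))[:,0]
P=(np.c_[n,np.ones(len(n))]*c["depth"].reshape(-1,1))@R.from_quat(c["rotation"]).as_matrix().T+c["xyz"]
P=P.reshape(H,W,3)
a=np.radians(-23.43);ax=np.array([np.cos(a),np.sin(a)]); pr=np.array([-ax[1],ax[0]]); C=np.array([.5552,-.0819])
m=(P[...,2]>.035)&(P[...,2]<.045); m[235:]=0; m[:130]=0
k=P[m][:,:2]; print("meter",cv2.minAreaRect((k*1000).astype(np.float32)))
m=(P[...,2]<.031)&(P[...,2]>.015); m[200:]=0; m[:155]=0; m[:,:252]=0;m[:,300:]=0
k=P[m]; d=k[:,:2]-C; print("low",len(k),np.median(k[:,2]),np.percentile(d@ax,[0,5,50,95,100]).round(4),np.percentile(d@pr,[0,5,50,95,100]).round(4))
im=c["color"].astype(int).sum(2); m=(im>520); m[205:]=0;m[:165]=0;m[:,:258]=0;m[:,292:]=0
ys,xs=np.nonzero(m);q=np.array([px2w(c,u,v,z=.026)[:2] for u,v in zip(xs,ys)])-C
print("btn",(q@ax).min(),(q@ax).max(),(q@pr).min(),(q@pr).max(), np.median(P[m][:,2]))
E
```

```text
meter ((554.9232177734375, -79.93067932128906), (95.81888580322266, 200.33428955078125), 66.47337341308594)
low 412 0.02604603750632359 [-0.0053  0.0091  0.0197  0.0302  0.031 ] [-0.0113 -0.0108 -0.0002  0.0352  0.0355]
btn 0.008768905687892086 0.030481006983209546 -0.009346343396979132 0.009827692094666001 0.02601193035784599
```

View pics/w4c.png

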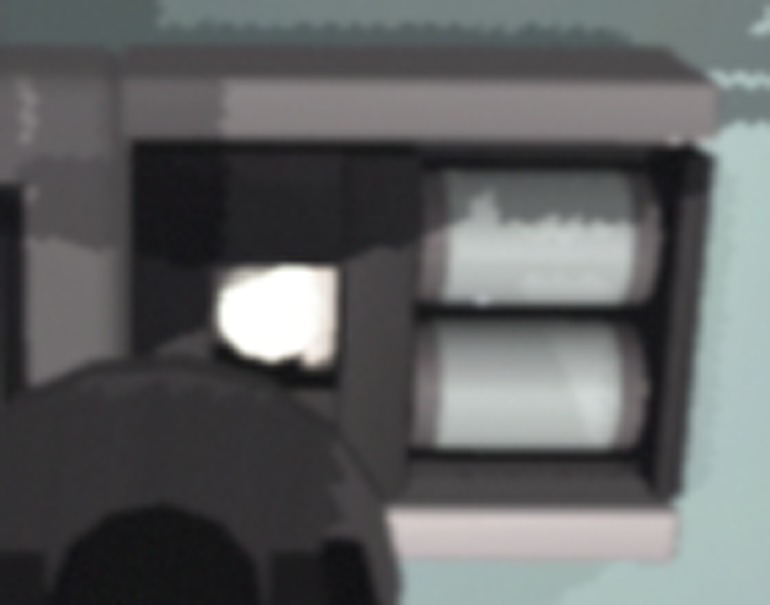

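Both cameras put the button centre at (0.5735, -0.0898) with its face at z = 0.026. That matches the given 14 mm depth. I'll move above it and lower to just above the mouth.

{"name": "drive_tool", "arguments": {"plan": [{"rx": 0.0, "ry": 0.0, "rz": 0.001, "x": -0.023, "y": 0.024, "z": 0.0, "fingers": 0.0}, {"rx": 0.0, "ry": 0.0, "rz": 0.001, "x": -0.023, "y": 0.024, "z": 0.02, "fingers": 0.0}, {"rx": 0.0, "ry": 0.0, "rz": 0.001, "x": -0.023, "y": 0.024, "z": 0.05, "fingers": 0.0}, {"rx": 0.0, "ry": 0.0, "rz": 0.001, "x": -0.023, "y": 0.024, "z": 0.08, "fingers": 0.0}, {"rx": 0.0, "ry": 0.0, "rz": 0.001, "x": -0.023, "y": 0.024, "z": 0.1, "fingers": 0.0}, {"rx": 0.0, "ry": 0.0, "rz": 0.001, "x": -0.023, "y": 0.024, "z": 0.1, "fingers": 0.0}, {"rx": 0.0, "ry": 0.0, "rz": 0.001, "x": -0.023, "y": 0.024, "z": 0.1, "fingers": 0.0}]}}

```text
time: 9.35
ee_pos: [0.5742, -0.0903, 0.183]
eef_rot: [0.837, 0.547, 0.001, 0.001]
ft_force: [-0.7, -0.5, -1.3]
width: 0.0218
```

```bash
python3 - <<'E'
from h import *
c=viewer.camera("scene"); save(c,"s5.png",(120,100,300,280),4)
s=monitor.read_state(); print(s["time"],s["ee_pos"],s["ft_force"],s["width"],todelta([.5735,-.0898,.15],-23.4))
E
```

```text
9.4 [ 0.57431783 -0.09034134  0.18321975] [-0.20015996 -0.24698157 -1.07632897] 0.02100355377974482 (array([ 0.0002, -0.001 ,  0.0332]), array([ 3.2e-04, -7.0e-05, -6.4e-04]))
```

View pics/s5.png

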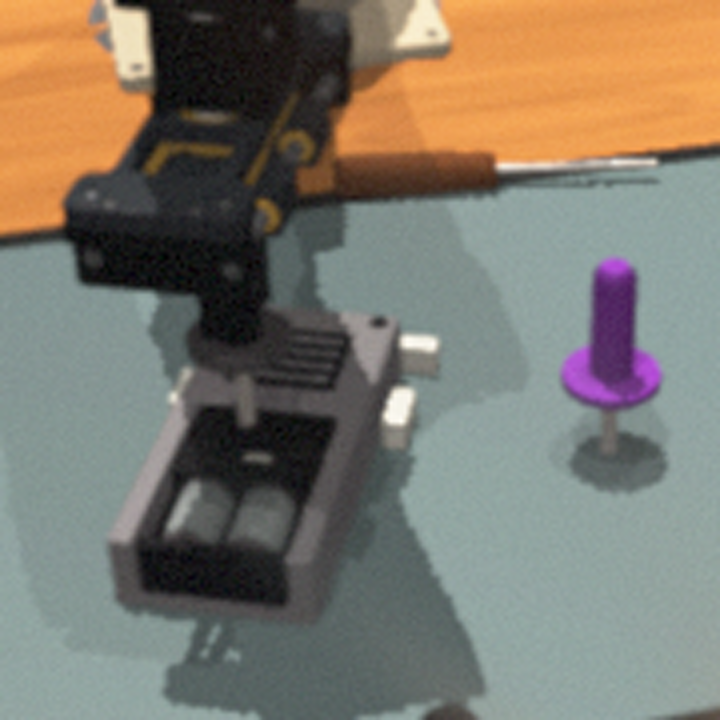

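The pin tip is at crop (247,425), just above the well's glint at (257,457). I'll check whether that tip pixel agrees with the expected tip position.

```bash
python3 - <<'E'
from h import *
c=viewer.camera("scene")
u,v=120+247/4,100+424/4
print(px2w(c,u,v,z=.054), px2w(c,u,v-2), "glint",px2w(c,120+257/4,100+457/4,z=.026))
Rm=R.from_quat(c["rotation"]).as_matrix()
for p in [(.5743,-.0903,.054),(.5743,-.0903,.04),(.5735,-.0898,.026)]:
    q=Rm.T@(np.array(p)-c["xyz"]); print(((cv2.projectPoints(q[None],np.zeros(3),np.zeros(3),np.array(c["camera_matrix"]),np.array(c["D"]))[0][0,0])-[120,100])*4)
E
```

```text
[ 0.57555736 -0.08809655  0.054     ] [ 0.57693424 -0.08786513  0.05970059] glint [ 0.56591225 -0.08392117  0.026     ]
[242.00696603 423.12944464]
[244.25886822 446.48052926]
[247.27405497 468.26210454]
```

It agrees within about 2 mm, and the clearance is ±8 mm. Descending into the well slowly.

{"name": "drive_tool", "arguments": {"plan": [{"rx": 0.0, "ry": 0.0, "rz": -0.0006, "x": 0.001, "y": -0.001, "z": 0.01, "fingers": 0.0}, {"rx": 0.0, "ry": 0.0, "rz": -0.0006, "x": 0.001, "y": -0.001, "z": 0.018, "fingers": 0.0}, {"rx": 0.0, "ry": 0.0, "rz": -0.0006, "x": 0.001, "y": -0.001, "z": 0.024, "fingers": 0.0}, {"rx": 0.0, "ry": 0.0, "rz": -0.0006, "x": 0.001, "y": -0.001, "z": 0.024, "fingers": 0.0}, {"rx": 0.0, "ry": 0.0, "rz": -0.0006, "x": 0.001, "y": -0.001, "z": 0.024, "fingers": 0.0}]}}

```text
time: 10.07
ee_pos: [0.5732, -0.0891, 0.158]
eef_rot: [0.836, 0.549, 0.0, 0.0]
ft_force: [1.2, 0.6, -1.4]
width: 0.0215
```

```bash
python3 - <<'E'
from h import *
c=viewer.camera("scene"); save(c,"s6.png",(120,150,260,270),5)
s=monitor.read_state(); print(s["time"],s["ee_pos"],s["ft_force"],s["width"],todelta([.573,-.089,.149],-23.4))
E
```

```text
10.125 [ 0.57326393 -0.08910343  0.15811705] [ 0.555309    0.40921905 -0.63251748] 0.020836486621419577 (array([-0.    , -0.0003,  0.0091]), array([ 8.e-05, -2.e-05, -8.e-05]))
```

View pics/s6.png

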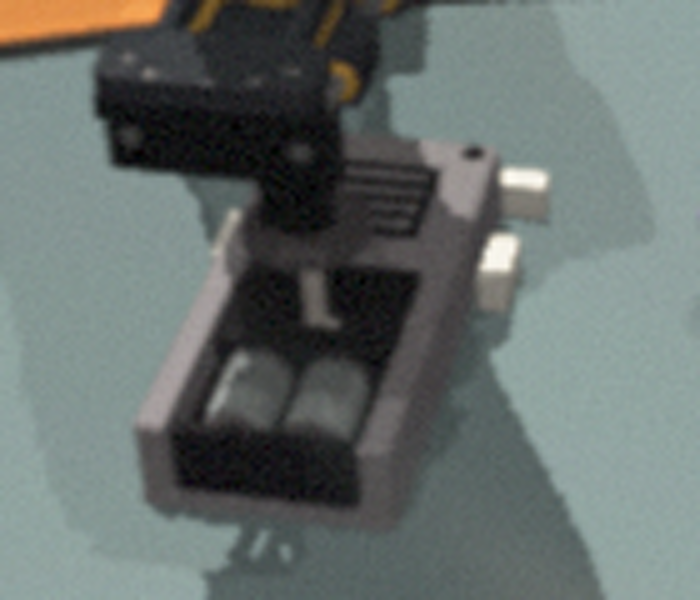

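The pin at (315,300) enters the well, with a bit of the button visible beside it at (328,322). Pressing down in small steps.

{"name": "drive_tool", "arguments": {"plan": [{"rx": 0.0, "ry": 0.0, "rz": 0.0, "x": 0.0, "y": 0.0, "z": 0.003, "fingers": 0.0}, {"rx": 0.0, "ry": 0.0, "rz": 0.0, "x": 0.0, "y": 0.0, "z": 0.006, "fingers": 0.0}, {"rx": 0.0, "ry": 0.0, "rz": 0.0, "x": 0.0, "y": 0.0, "z": 0.008, "fingers": 0.0}, {"rx": 0.0, "ry": 0.0, "rz": 0.0, "x": 0.0, "y": 0.0, "z": 0.008, "fingers": 0.0}, {"rx": 0.0, "ry": 0.0, "rz": 0.0, "x": 0.0, "y": 0.0, "z": 0.008, "fingers": 0.0}]}}

```text
time: 10.75
ee_pos: [0.5733, -0.0891, 0.1502]
eef_rot: [0.836, 0.549, 0.0, 0.0]
ft_force: [0.4, -0.3, 2.8]
width: 0.021
```

```bash
python3 - <<'E'
from h import *
s=monitor.read_state(); print(s["time"],s["ee_pos"],s["ft_force"],s["width"])
E
```

```text
10.75 [ 0.57329396 -0.08913479  0.1501549 ] [ 0.40988756 -0.27523769  2.77049771] 0.02098060048863863
```

The spring load is about 4 N, so the button is about 4.5 mm down. A bit further to reach the bottom.

{"name": "drive_tool", "arguments": {"plan": [{"rx": 0.0, "ry": 0.0, "rz": 0.0, "x": 0.0, "y": 0.0, "z": 0.0015, "fingers": 0.0}, {"rx": 0.0, "ry": 0.0, "rz": 0.0, "x": 0.0, "y": 0.0, "z": 0.0015, "fingers": 0.0}, {"rx": 0.0, "ry": 0.0, "rz": 0.0, "x": 0.0, "y": 0.0, "z": 0.0015, "fingers": 0.0}]}}

```text
time: 11.12
ee_pos: [0.5733, -0.0891, 0.1486]
eef_rot: [0.836, 0.549, 0.0, 0.0]
ft_force: [1.1, -1.9, 3.5]
width: 0.0212
```

```bash
python3 - <<'E'
from h import *
s=monitor.read_state(); print(s["time"],s["ee_pos"],s["ft_force"],s["width"])
E
```

```text
11.125 [ 0.57330211 -0.08911382  0.14858542] [ 1.05073897 -1.87835278  3.52571478] 0.021185678222970242
```

The button is nearly at the bottom. Now pushing outward along tool +y.

{"name": "drive_tool", "arguments": {"plan": [{"rx": 0.0, "ry": 0.0, "rz": 0.0, "x": 0.0, "y": 0.004, "z": 0.0003, "fingers": 0.0}, {"rx": 0.0, "ry": 0.0, "rz": 0.0, "x": 0.0, "y": 0.008, "z": 0.0003, "fingers": 0.0}, {"rx": 0.0, "ry": 0.0, "rz": 0.0, "x": 0.0, "y": 0.012, "z": 0.0003, "fingers": 0.0}, {"rx": 0.0, "ry": 0.0, "rz": 0.0, "x": 0.0, "y": 0.016, "z": 0.0003, "fingers": 0.0}, {"rx": 0.0, "ry": 0.0, "rz": 0.0, "x": 0.0, "y": 0.02, "z": 0.0003, "fingers": 0.0}, {"rx": 0.0, "ry": 0.0, "rz": 0.0, "x": 0.0, "y": 0.02, "z": 0.0003, "fingers": 0.0}]}}

```text
time: 11.88
ee_pos: [0.5918, -0.0971, 0.1485]
eef_rot: [0.836, 0.549, 0.0, 0.0]
ft_force: [0.9, -0.5, 6.5]
width: 0.0213
```

```bash
python3 - <<'E'
from h import *
c=viewer.camera("scene"); save(c,"s7.png",(120,150,260,270),5)
s=monitor.read_state(); print(s["time"],s["ee_pos"],s["ft_force"],s["eef_rot"])
E
```

```text
11.925 [ 0.59181852 -0.09713257  0.14849492] [ 0.19045289 -0.71359267  6.11863749] [8.35948736e-01 5.48807406e-01 2.41709120e-04 2.90428063e-04]
```

View pics/s7.png

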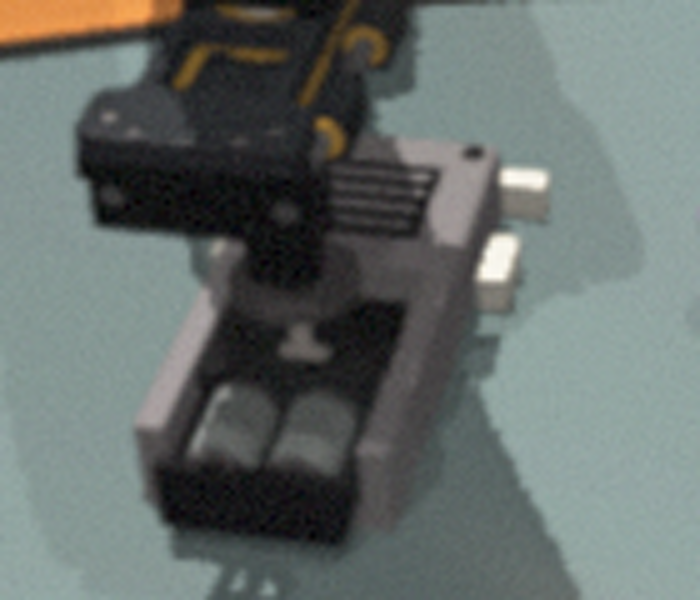

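The tray has started out: its front face at (255,500) now sticks out past the housing. The button is still held, at about 7 N. Continuing.

{"name": "drive_tool", "arguments": {"plan": [{"rx": 0.0, "ry": 0.0, "rz": 0.0, "x": 0.0, "y": 0.004, "z": 0.0, "fingers": 0.0}, {"rx": 0.0, "ry": 0.0, "rz": 0.0, "x": 0.0, "y": 0.008, "z": 0.0, "fingers": 0.0}, {"rx": 0.0, "ry": 0.0, "rz": 0.0, "x": 0.0, "y": 0.012, "z": 0.0, "fingers": 0.0}, {"rx": 0.0, "ry": 0.0, "rz": 0.0, "x": 0.0, "y": 0.016, "z": 0.0, "fingers": 0.0}, {"rx": 0.0, "ry": 0.0, "rz": 0.0, "x": 0.0, "y": 0.02, "z": 0.0, "fingers": 0.0}, {"rx": 0.0, "ry": 0.0, "rz": 0.0, "x": 0.0, "y": 0.024, "z": 0.0, "fingers": 0.0}, {"rx": 0.0, "ry": 0.0, "rz": 0.0, "x": 0.0, "y": 0.028, "z": 0.0, "fingers": 0.0}, {"rx": 0.0, "ry": 0.0, "rz": 0.0, "x": 0.0, "y": 0.032, "z": 0.0, "fingers": 0.0}, {"rx": 0.0, "ry": 0.0, "rz": 0.0, "x": 0.0, "y": 0.036, "z": 0.0, "fingers": 0.0}, {"rx": 0.0, "ry": 0.0, "rz": 0.0, "x": 0.0, "y": 0.04, "z": 0.0, "fingers": 0.0}, {"rx": 0.0, "ry": 0.0, "rz": 0.0, "x": 0.0, "y": 0.04, "z": 0.0, "fingers": 0.0}]}}

```text
time: 13.3
ee_pos: [0.6273, -0.1122, 0.1481]
eef_rot: [0.836, 0.549, -0.001, -0.001]
ft_force: [-6.6, 1.8, 11.2]
width: 0.0211
```

```bash
python3 - <<'E'
from h import *
c=viewer.camera("scene"); save(c,"s8.png",(120,150,260,270),5)
s=monitor.read_state(); print(s["time"],s["ee_pos"],s["ft_force"],s["eef_rot"])
E
```

```text
13.35 [ 0.62727166 -0.11220702  0.14819785] [-6.01921006  2.27275694  9.97638169] [ 0.83580206  0.54902898 -0.00096209 -0.00108446]
```

View pics/s8.png

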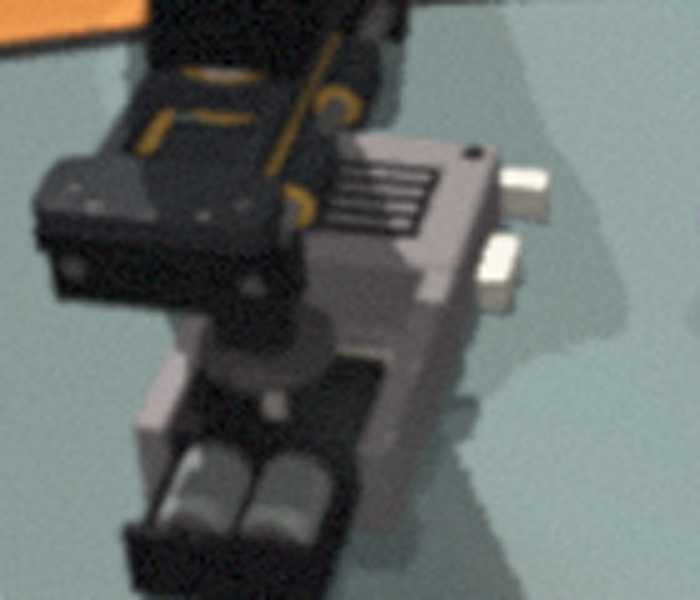

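The tray is far out and the reaction is about 6 N. I'll push 5 mm more, watching the force to find the stop.

{"name": "drive_tool", "arguments": {"plan": [{"rx": 0.0, "ry": 0.0, "rz": 0.0, "x": 0.0, "y": 0.003, "z": 0.0, "fingers": 0.0}, {"rx": 0.0, "ry": 0.0, "rz": 0.0, "x": 0.0, "y": 0.004, "z": 0.0, "fingers": 0.0}, {"rx": 0.0, "ry": 0.0, "rz": 0.0, "x": 0.0, "y": 0.004, "z": 0.0, "fingers": 0.0}]}}

```text
time: 13.72
ee_pos: [0.6307, -0.1135, 0.1481]
eef_rot: [0.836, 0.549, -0.001, -0.001]
ft_force: [-7.4, 2.4, 11.4]
width: 0.0207
```

```bash
python3 - <<'E'
from h import *
c=viewer.camera("wrist"); save(c,"w9.png",s=1.5)
H,W=c["depth"].shape
K=np.array(c["camera_matrix"])
uv=np.stack(np.meshgrid(np.arange(W),np.arange(H)),-1).reshape(-1,1,2).astype(float)
n=cv2.undistortPoints(uv,K,np.array(c["D"]))[:,0]
P=(np.c_[n,np.ones(len(n))]*c["depth"].reshape(-1,1))@R.from_quat(c["rotation"]).as_matrix().T+c["xyz"]
a=np.radians(-23.43);ax=np.array([np.cos(a),np.sin(a)]); pr=np.array([-ax[1],ax[0]]); C=np.array([.5552,-.0819])
d=P[:,:2]-C; m=(P[:,2]>.03)&(P[:,2]<.045)&(abs(d@pr)<.03)&(d@ax<.2)
print("max extent along, past home 100mm:",np.percentile((d@ax)[m],[99,99.9,100]))
s=monitor.read_state(); print(s["time"],s["ee_pos"],s["ft_force"],s["eef_rot"])
E
```

```text
max extent along, past home 100mm: [0.15204372 0.15348795 0.15432287]
13.775 [ 0.63063373 -0.11355623  0.1480855 ] [-8.45988241  2.41876237 10.33227979] [ 0.83576841  0.54907905 -0.00118489 -0.00139936]
```

View pics/w9.png

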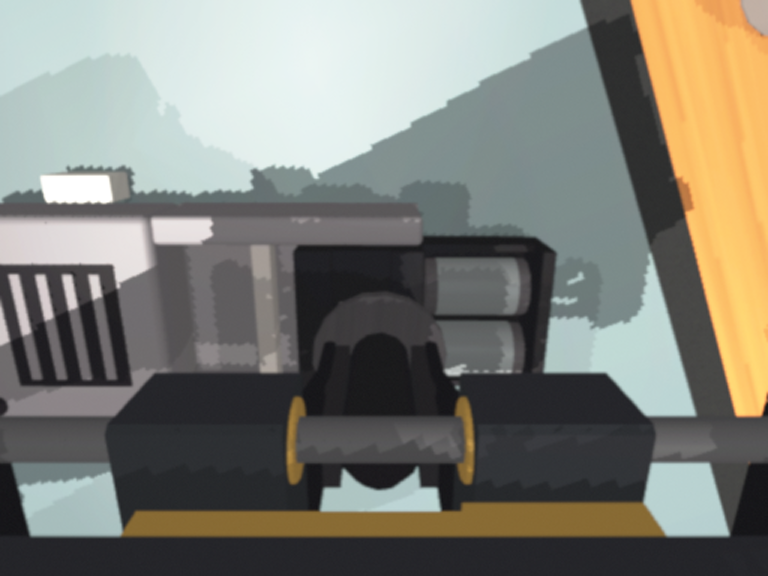

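The wrist picture shows the tray end at (550,300). Its measured extent is about 53–54 mm past home. I'll give it 3 mm more to seat it at the stop.

{"name": "drive_tool", "arguments": {"plan": [{"rx": 0.0, "ry": 0.0, "rz": 0.0, "x": 0.0, "y": 0.002, "z": 0.0, "fingers": 0.0}, {"rx": 0.0, "ry": 0.0, "rz": 0.0, "x": 0.0, "y": 0.003, "z": 0.0, "fingers": 0.0}, {"rx": 0.0, "ry": 0.0, "rz": 0.0, "x": 0.0, "y": 0.003, "z": 0.0, "fingers": 0.0}]}}

```text
time: 14.15
ee_pos: [0.6323, -0.114, 0.148]
eef_rot: [0.836, 0.549, -0.002, -0.003]
ft_force: [-14.3, 4.9, 16.0]
width: 0.0211
```

```bash
python3 - <<'E'
from h import *
s=monitor.read_state(); print(s["time"],s["ee_pos"],s["ft_force"],s["eef_rot"])
E
```

```text
14.15 [ 0.63225901 -0.11398452  0.1479908 ] [-14.29008776   4.85437695  16.02398859] [ 0.83562708  0.54928605 -0.00230496 -0.00262719]
```

The force jumped to 15 N with little motion, so the tray is at its stop. Backing off 6 mm inside the well's slack, then lifting out.

{"name": "drive_tool", "arguments": {"plan": [{"rx": 0.0, "ry": 0.0, "rz": 0.0, "x": 0.0, "y": -0.003, "z": 0.0, "fingers": 0.0}, {"rx": 0.0, "ry": 0.0, "rz": 0.0, "x": 0.0, "y": -0.007, "z": 0.0, "fingers": 0.0}, {"rx": 0.0, "ry": 0.0, "rz": 0.0, "x": 0.0, "y": -0.007, "z": -0.005, "fingers": 0.0}, {"rx": 0.0, "ry": 0.0, "rz": 0.0, "x": 0.0, "y": -0.007, "z": -0.015, "fingers": 0.0}, {"rx": 0.0, "ry": 0.0, "rz": 0.0, "x": 0.0, "y": -0.007, "z": -0.03, "fingers": 0.0}, {"rx": 0.0, "ry": 0.0, "rz": 0.0, "x": 0.0, "y": -0.007, "z": -0.06, "fingers": 0.0}, {"rx": 0.0, "ry": 0.0, "rz": 0.0, "x": 0.0, "y": -0.007, "z": -0.1, "fingers": 0.0}, {"rx": 0.0, "ry": 0.0, "rz": 0.0, "x": 0.0, "y": -0.007, "z": -0.132, "fingers": 0.0}, {"rx": 0.0, "ry": 0.0, "rz": 0.0, "x": 0.0, "y": -0.007, "z": -0.132, "fingers": 0.0}, {"rx": 0.0, "ry": 0.0, "rz": 0.0, "x": 0.0, "y": -0.007, "z": -0.132, "fingers": 0.0}]}}

```text
time: 15.4
ee_pos: [0.6277, -0.1131, 0.2795]
eef_rot: [0.836, 0.549, -0.0, -0.0]
ft_force: [0.1, -0.4, -1.5]
width: 0.0212
```

```bash
python3 - <<'E'
from h import *
c=viewer.camera("scene"); save(c,"s10.png",s=1.5)
s=monitor.read_state(); print(s["time"],s["ee_pos"],s["ft_force"],s["width"],todelta([.6392,.2107,.282],76.7))
E
```

```text
15.45 [ 0.6275706  -0.1130341   0.27893341] [-0.21965285 -0.79964896 -1.6216213 ] 0.021196746598295502 (array([ 0.3017, -0.1181, -0.0031]), array([-3.1000e-04, -1.8000e-04, -2.7814e-01]))
```

View pics/s10.png

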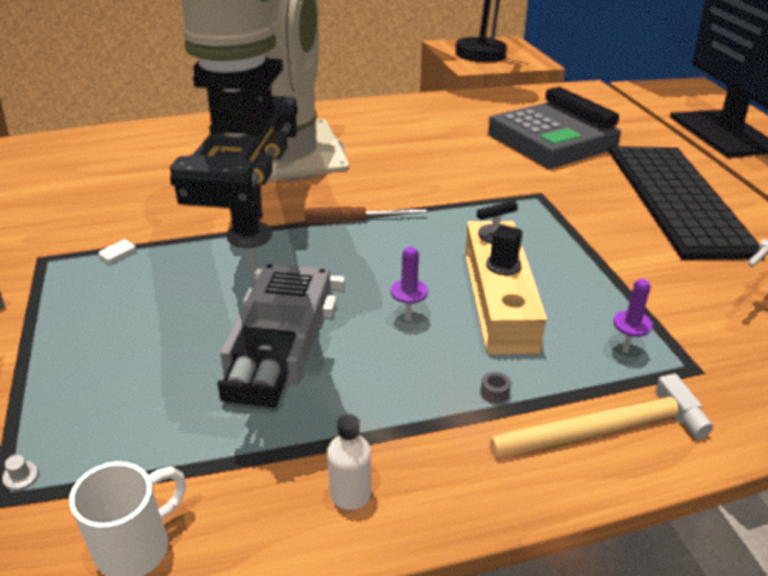

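The tray is out at (260,375) and the tool is clear of the meter, still upright. The rack hole is visible at (513,300). Moving back above the rack.

{"name": "drive_tool", "arguments": {"plan": [{"rx": 0.0, "ry": 0.0, "rz": -0.0278, "x": 0.03, "y": -0.012, "z": -0.003, "fingers": 0.0}, {"rx": 0.0, "ry": 0.0, "rz": -0.0556, "x": 0.06, "y": -0.024, "z": -0.003, "fingers": 0.0}, {"rx": 0.0, "ry": 0.0, "rz": -0.0834, "x": 0.09, "y": -0.035, "z": -0.003, "fingers": 0.0}, {"rx": 0.0, "ry": 0.0, "rz": -0.111, "x": 0.12, "y": -0.047, "z": -0.003, "fingers": 0.0}, {"rx": 0.0, "ry": 0.0, "rz": -0.139, "x": 0.15, "y": -0.059, "z": -0.003, "fingers": 0.0}, {"rx": 0.0, "ry": 0.0, "rz": -0.167, "x": 0.18, "y": -0.07, "z": -0.003, "fingers": 0.0}, {"rx": 0.0, "ry": 0.0, "rz": -0.195, "x": 0.21, "y": -0.082, "z": -0.003, "fingers": 0.0}, {"rx": 0.0, "ry": 0.0, "rz": -0.223, "x": 0.24, "y": -0.094, "z": -0.003, "fingers": 0.0}, {"rx": 0.0, "ry": 0.0, "rz": -0.25, "x": 0.275, "y": -0.108, "z": -0.003, "fingers": 0.0}, {"rx": 0.0, "ry": 0.0, "rz": -0.278, "x": 0.302, "y": -0.118, "z": -0.003, "fingers": 0.0}, {"rx": 0.0, "ry": 0.0, "rz": -0.278, "x": 0.302, "y": -0.118, "z": -0.003, "fingers": 0.0}, {"rx": 0.0, "ry": 0.0, "rz": -0.278, "x": 0.302, "y": -0.118, "z": -0.003, "fingers": 0.0}]}}

```text
time: 16.95
ee_pos: [0.64, 0.2101, 0.2821]
eef_rot: [0.118, 0.993, -0.001, -0.001]
ft_force: [0.5, -0.5, -0.4]
width: 0.0206
```

```bash
python3 - <<'E'
from h import *
c=viewer.camera("scene"); save(c,"s11.png",(280,60,420,240),4)
c=viewer.camera("wrist"); save(c,"w11.png",s=1.5)
s=monitor.read_state(); print(s["time"],s["ee_pos"],s["ft_force"],s["width"],s["joint_vel"].round(2),todelta([.6392,.2107,.213],76.7))
E
```

```text
17.05 [0.64024928 0.20951307 0.28257849] [ 0.47992644  0.4192743  -0.79950679] 0.021561736517178555 [ 0.   -0.   -0.   -0.   -0.   -0.    0.01] (array([0.0013, 0.001 , 0.0696]), array([-1.9e-04, -2.0e-05, -6.5e-04]))
```

View pics/s11.png

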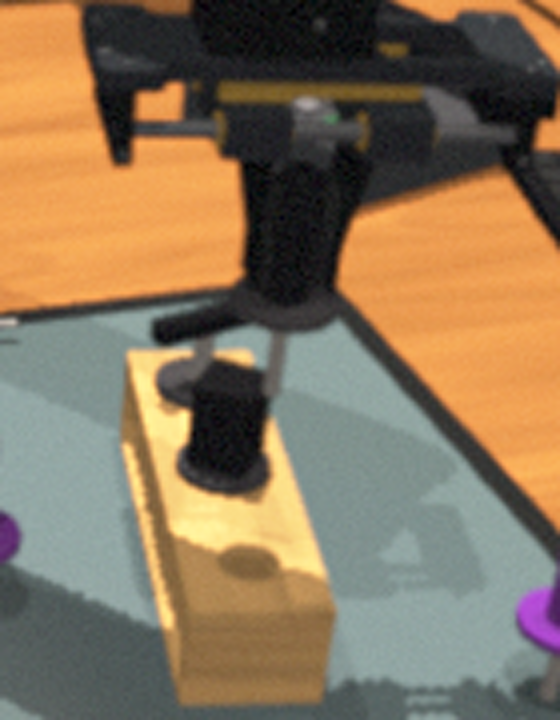

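View pics/w11.png

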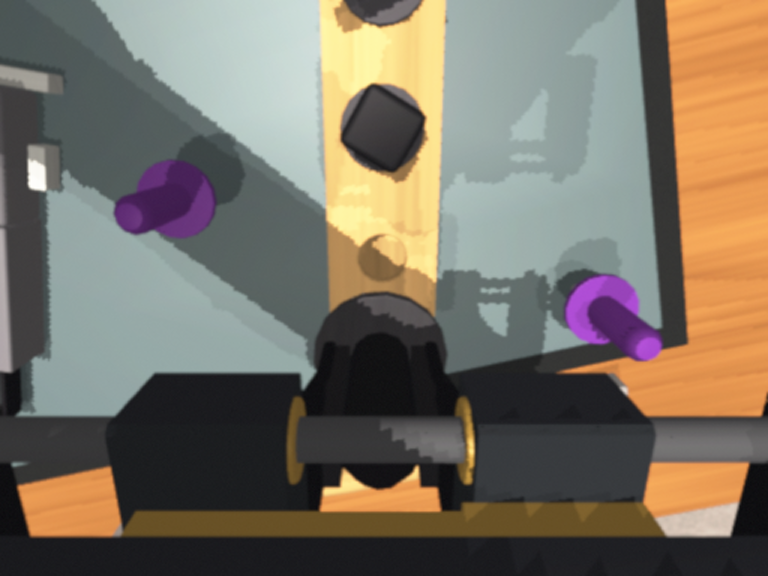

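The hole is visible at (382,257) in the wrist picture and the guard disc looks level. I'll check the hole position and the disc tilt.

```bash
python3 - <<'E'
from h import *
c=viewer.camera("wrist")
print("hole",px2w(c,381.5/1.5,256.5/1.5,z=.058))
pts=[];
for v in range(196,228):
    for u in range(212,296):
        p=px2w(c,u,v)
        if c["depth"][v,u]>0 and .185<p[2]<.21: pts.append(p)
p=np.array(pts); ctr=p.mean(0); n=np.linalg.svd(p-ctr)[2][2]; n*=np.sign(n[2]); print(len(p),ctr,n,np.degrees(np.arccos(n[2])))
print(cv2.minEnclosingCircle((p[:,:2]*1000).astype(np.float32)),p[:,2].min(),p[:,2].max())
E
```

```text
hole [0.63857276 0.21072594 0.058     ]
2116 [0.62513312 0.21304143 0.20467227] [-0.07072247  0.01917202  0.99731177] 4.202117965667144
((631.8570556640625, 211.351806640625), 22.925127029418945) 0.19885890592096092 0.2099923569365405
```

```bash
python3 - <<'E'
from h import *
c=viewer.camera("wrist")
pts=[]
for v in range(190,235):
    for u in range(205,305):
        if c["depth"][v,u]>0:
            p=px2w(c,u,v)
            if .19<p[2]<.22 : pts.append((*p,u,v))
q=np.array(pts); print(q.shape)
# plane ransac via iterative trimming
k=q
for i in range(15):
    A=np.c_[k[:,:2],np.ones(len(k))]; s,*_=np.linalg.lstsq(A,k[:,2],rcond=None)
    res=q[:,2]-np.c_[q[:,:2],np.ones(len(q))]@s; k=q[abs(res)<max(.0015,.006-.0005*i)]
print(s,len(k),np.std(res[abs(res)<.0015]),np.degrees(np.arctan(np.hypot(*s[:2]))))
print(cv2.minEnclosingCircle((k[:,:2]*1000).astype(np.float32)))
c=viewer.camera("scene"); Rm=R.from_quat(c["rotation"]).as_matrix()
def pj(p):
    w=Rm.T@(np.array(p)-c["xyz"]); return (cv2.projectPoints(w[None],np.zeros(3),np.zeros(3),np.array(c["camera_matrix"]),np.array(c["D"]))[0][0,0]-[280,60])*4
for z in (.198,.175,.154): print(z,pj((.640,.210,z)),pj((.6455,.2085,z)))
save(c,"s12.png",(325,125,365,165),12)
E
```

```text
(2756, 5)
[ 0.00582586 -0.00288036  0.20192369] 2091 0.0005916031700035709 0.37236055394182904
((635.9690551757812, 210.52944946289062), 24.0290470123291)
0.198 [279.35730676 308.94377019] [281.41614284 315.28433594]
0.175 [273.29878837 353.79581525] [275.28697842 360.29184371]
0.154 [267.86408524 393.66479934] [269.78995452 400.29030214]
```

View pics/s12.png

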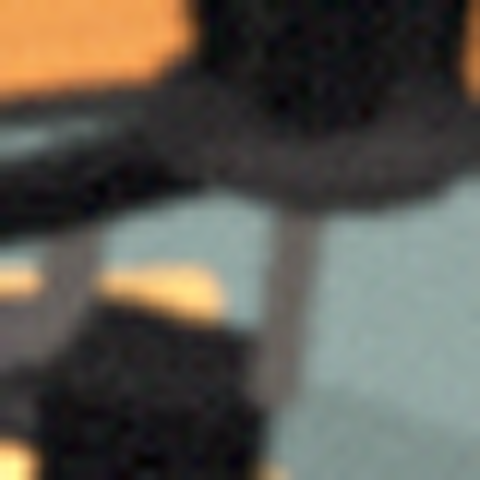

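The refit gives a disc tilt of only 0.4°, so the earlier 4° came from handle pixels. The hole and tool axis agree within about 2 mm. Lowering into the hole.

{"name": "drive_tool", "arguments": {"plan": [{"rx": 0.0, "ry": 0.0, "rz": -0.0006, "x": 0.001, "y": 0.001, "z": 0.03, "fingers": 0.0}, {"rx": 0.0, "ry": 0.0, "rz": -0.0006, "x": 0.001, "y": 0.001, "z": 0.06, "fingers": 0.0}, {"rx": 0.0, "ry": 0.0, "rz": -0.0006, "x": 0.001, "y": 0.001, "z": 0.085, "fingers": 0.0}, {"rx": 0.0, "ry": 0.0, "rz": -0.0006, "x": 0.001, "y": 0.001, "z": 0.1, "fingers": 0.0}, {"rx": 0.0, "ry": 0.0, "rz": -0.0006, "x": 0.001, "y": 0.001, "z": 0.115, "fingers": 0.0}, {"rx": 0.0, "ry": 0.0, "rz": -0.0006, "x": 0.001, "y": 0.001, "z": 0.125, "fingers": 0.0}, {"rx": 0.0, "ry": 0.0, "rz": -0.0006, "x": 0.001, "y": 0.001, "z": 0.132, "fingers": 0.0}, {"rx": 0.0, "ry": 0.0, "rz": -0.0006, "x": 0.001, "y": 0.001, "z": 0.136, "fingers": 0.0}, {"rx": 0.0, "ry": 0.0, "rz": -0.0006, "x": 0.001, "y": 0.001, "z": 0.136, "fingers": 0.0}, {"rx": 0.0, "ry": 0.0, "rz": -0.0006, "x": 0.001, "y": 0.001, "z": 0.136, "fingers": 0.0}]}}

```text
time: 18.45
ee_pos: [0.6393, 0.2124, 0.1475]
eef_rot: [0.114, 0.993, 0.0, 0.0]
ft_force: [0.2, -0.6, -0.8]
width: 0.021
```

```bash
python3 - <<'E'
from h import *
c=viewer.camera("scene"); save(c,"s13.png",(280,60,420,240),4)
s=monitor.read_state(); print(s["time"],s["ee_pos"],s["ft_force"],s["width"])
E
```

```text
18.5 [0.6393519  0.21237743 0.14749075] [ 0.61115442  0.43843638 -1.71875129] 0.02129068556716873
```

View pics/s13.png

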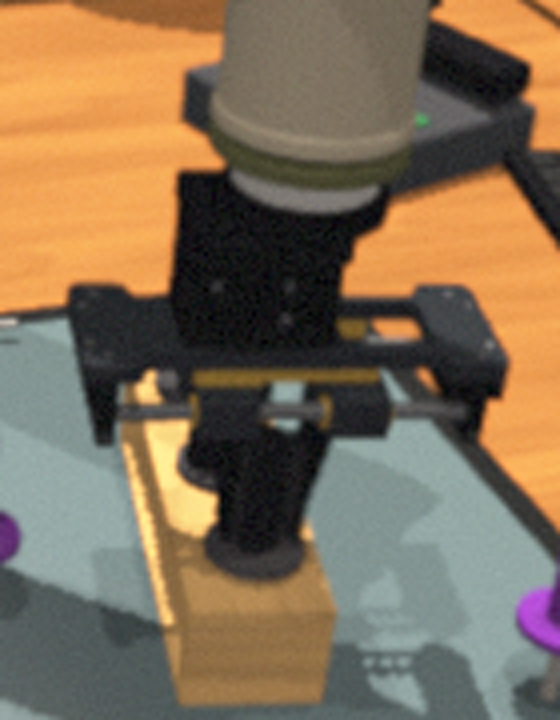

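The tool sits in the hole with its guard at crop (255,555), just above the rack. There is no contact force. Lowering the last 5 mm.

{"name": "drive_tool", "arguments": {"plan": [{"rx": 0.0, "ry": 0.0, "rz": 0.0, "x": 0.0, "y": -0.001, "z": 0.002, "fingers": 0.0}, {"rx": 0.0, "ry": 0.0, "rz": 0.0, "x": 0.0, "y": -0.001, "z": 0.004, "fingers": 0.0}, {"rx": 0.0, "ry": 0.0, "rz": 0.0, "x": 0.0, "y": -0.001, "z": 0.005, "fingers": 0.0}, {"rx": 0.0, "ry": 0.0, "rz": 0.0, "x": 0.0, "y": -0.001, "z": 0.005, "fingers": 0.0}]}}

```text
time: 19.0
ee_pos: [0.6389, 0.2113, 0.142]
eef_rot: [0.114, 0.993, -0.0, -0.0]
ft_force: [0.5, 0.1, -1.2]
width: 0.0212
```

```bash
python3 - <<'E'
from h import *
s=monitor.read_state(); print(s["time"],s["ee_pos"],s["ft_force"],s["width"])
E
```

```text
19.0 [0.63893701 0.2112659  0.14195686] [ 0.47146821  0.10705412 -1.16753272] 0.02121877211399438
```

{"name": "drive_tool", "arguments": {"plan": [{"rx": 0.0, "ry": 0.0, "rz": 0.0, "x": 0.0, "y": 0.0, "z": 0.001, "fingers": 0.0}, {"rx": 0.0, "ry": 0.0, "rz": 0.0, "x": 0.0, "y": 0.0, "z": 0.001, "fingers": 0.0}]}}

```text
time: 19.25
ee_pos: [0.639, 0.2114, 0.1418]
eef_rot: [0.114, 0.993, -0.0, 0.0]
ft_force: [-1.1, -2.1, 5.5]
width: 0.021
```

```bash
python3 - <<'E'
from h import *
s=monitor.read_state(); print(s["time"],s["ee_pos"],s["ft_force"],s["width"])
c=viewer.camera("scene"); save(c,"s14.png",(320,170,370,230),10)
E
```

```text
19.25 [0.63899025 0.21138387 0.14176796] [-1.13206583 -2.08914974  5.53705852] 0.020979961440401696
```

View pics/s14.png

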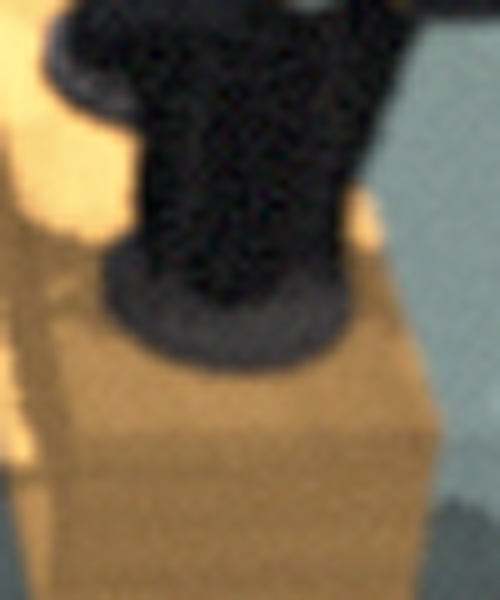

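The guard rests on the rack: contact is about 6 N, and the disc sits flat at (230,330). Opening the fingers, then lifting clear.

{"name": "drive_tool", "arguments": {"plan": [{"rx": 0.0, "ry": 0.0, "rz": 0.0, "x": 0.0, "y": 0.0, "z": -0.001, "fingers": 0.5}, {"rx": 0.0, "ry": 0.0, "rz": 0.0, "x": 0.0, "y": 0.0, "z": -0.001, "fingers": 1.0}, {"rx": 0.0, "ry": 0.0, "rz": 0.0, "x": 0.0, "y": 0.0, "z": -0.001, "fingers": 1.0}, {"rx": 0.0, "ry": 0.0, "rz": 0.0, "x": 0.0, "y": 0.0, "z": -0.001, "fingers": 1.0}, {"rx": 0.0, "ry": 0.0, "rz": 0.0, "x": 0.0, "y": 0.0, "z": -0.001, "fingers": 1.0}, {"rx": 0.0, "ry": 0.0, "rz": 0.0, "x": 0.0, "y": 0.0, "z": -0.001, "fingers": 1.0}, {"rx": 0.0, "ry": 0.0, "rz": 0.0, "x": 0.0, "y": 0.0, "z": -0.02, "fingers": 1.0}, {"rx": 0.0, "ry": 0.0, "rz": 0.0, "x": 0.0, "y": 0.0, "z": -0.06, "fingers": 1.0}, {"rx": 0.0, "ry": 0.0, "rz": 0.0, "x": 0.0, "y": 0.0, "z": -0.11, "fingers": 1.0}, {"rx": 0.0, "ry": 0.0, "rz": 0.0, "x": 0.0, "y": 0.0, "z": -0.155, "fingers": 1.0}, {"rx": 0.0, "ry": 0.0, "rz": 0.0, "x": 0.0, "y": 0.0, "z": -0.155, "fingers": 1.0}, {"rx": 0.0, "ry": 0.0, "rz": 0.0, "x": 0.0, "y": 0.0, "z": -0.155, "fingers": 1.0}]}}

```text
time: 20.8
ee_pos: [0.6388, 0.2113, 0.2964]
eef_rot: [0.114, 0.993, -0.0, 0.0]
ft_force: [0.3, 0.5, -1.0]
width: 0.0871
```

```bash
python3 - <<'E'
from h import *
c=viewer.camera("scene"); save(c,"s15.png",s=1.5)
c=viewer.camera("wrist"); H,W=c["depth"].shape
uv=np.stack(np.meshgrid(np.arange(W),np.arange(H)),-1).reshape(-1,1,2).astype(float)
n=cv2.undistortPoints(uv,np.array(c["camera_matrix"]),np.array(c["D"]))[:,0]
P=(np.c_[n,np.ones(len(n))]*c["depth"].reshape(-1,1))@R.from_quat(c["rotation"]).as_matrix().T+c["xyz"]
Q=P[(np.hypot(P[:,0]-.639,P[:,1]-.211)<.04)]
for lo,hi in [(.061,.068),(.115,.135)]:
    k=Q[(Q[:,2]>lo)&(Q[:,2]<hi)]; print(lo,len(k),cv2.minEnclosingCircle((k[:,:2]*1000).astype(np.float32)),k[:,2].max())
c=viewer.camera("top"); n=cv2.undistortPoints(uv,np.array(c["camera_matrix"]),np.array(c["D"]))[:,0]
P=(np.c_[n,np.ones(len(n))]*c["depth"].reshape(-1,1))@R.from_quat(c["rotation"]).as_matrix().T+c["xyz"]
a=np.radians(-23.43);ax=np.array([np.cos(a),np.sin(a)]); pr=np.array([-ax[1],ax[0]]); d=P[:,:2]-[.5552,-.0819]
m=(P[:,2]>.03)&(P[:,2]<.045)&(abs(d@pr)<.03)&(d@ax<.2); print("tray end along",np.percentile((d@ax)[m],[99,99.9,100]))
s=monitor.read_state(); print(s["time"],s["ee_pos"],s["ft_force"],s["width"])
E
```

```text
0.061 1203 ((638.4344482421875, 211.76702880859375), 24.95366859436035) 0.06792560992978436
0.115 537 ((638.5160522460938, 211.62875366210938), 11.100218772888184) 0.1286815946938747
tray end along [0.14991816 0.15092164 0.15112699]
20.95 [0.63863962 0.21101687 0.29498306] [ 0.18421699  0.27716915 -0.92020098] 0.08695738052580106
```

View pics/s15.png

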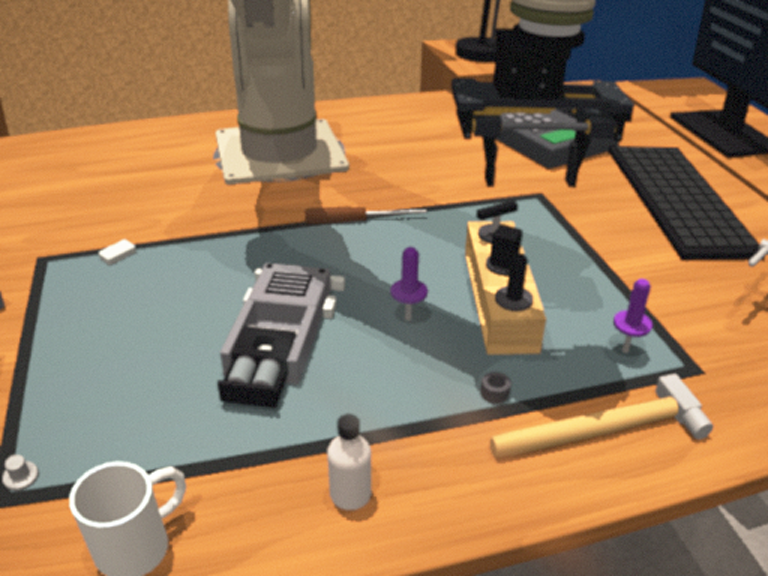

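The picture shows the tool back upright in its hole at (515,285), the tray out at (255,380) and the gripper clear. I'll compare the tray end with its home position using the same camera.

```bash
python3 - <<'E'
from h import *
P=np.load("topP.npy").reshape(-1,3)
a=np.radians(-23.43);ax=np.array([np.cos(a),np.sin(a)]); pr=np.array([-ax[1],ax[0]]); d=P[:,:2]-[.5552,-.0819]
m=(P[:,2]>.03)&(P[:,2]<.045)&(abs(d@pr)<.03)&(d@ax<.2); print(np.percentile((d@ax)[m],[99,99.9,100]))
c=viewer.camera("top"); nets.find_in
for n in ("top",): print([(q["centre"],q["confidence"]) for q in nets.find_in("release",n)])
E
```

```text
[0.09748523 0.09954063 0.09993996]
[]
```

```bash
python3 - <<'E'
from h import *
print(workorder.close_job(), monitor.read_state()["time"])
E
```

```text
the job is handed in; nothing more can be done
the job is handed in; nothing more can be done
```

I used the pin tool to press the release button and held it down while I pushed the tray out to its stop. I then stood the tool back in its own rack hole, let go, backed off and handed the job in at about 21 s of the 64 s allowed.

**Last checks:**
- **Pin tool:** it stands at (0.6385, 0.2117), about 1 mm from its start. The handle top is within 0.2 mm of directly above the guard disc, so it is upright.
- **Tray:** the push force jumped to about 15 N with almost no motion, which I take as the stop.
- **Gripper:** open, with the fingertips about 10 cm above the tool and touching nothing.

**Checks that disagreed or came back empty:**
- **Tray travel:** the wrist camera put it at 53–54 mm, while the top camera read about 51–52 mm. Both are above the 45 mm needed.
- **Push force:** it was about 6–8 N near the end, more than the 1–2 N given for sliding.
- **Button travel:** I judged it only from the spring force (about 4 to 5 N at first, about 7 N during the push) and the pin height. The joint value can't be read directly.
- **Disc tilt:** one measurement on the way back gave 4°, but it included handle pixels. A refit gave 0.4°.
- **Final button search:** the network did not find the button in the last top picture, though it shows in the last scene picture.

The first move call was refused by the interface and moved nothing. I resent it with every field filled in.

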